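# Make up two produce test kits

## Task

Make up two test kits. In the three-bay tray: the white ceramic tile lying flat, face up, in the middle bay, and the radish plug and the tall dropper bottle standing upright in the end bays, one in each; in the two-bay tray: the cucumber piece and the squat jar standing upright, one in each bay. The tile lies flush in its holder, so press down its edge at the cut-down end to tip it up before you take it, set it down gently, and leave the short dropper bottle standing where it is.

Things in the scene. Friction and masses are not known exactly. Their poses are not given: they have to be found in the camera images.
- tile: White ceramic calibration tile, 56 (x) x 44 (y) x 14 mm, 85 g, breakable. Origin: centre of its underside, z to its face. Starts flush in the holder, axes as the holder's. Pressed 7-9 mm down near its -x edge (a few N) it tips 32 deg, -x end down, and stays so when let go; its +x end then stands 15 mm above the holder's top: grip its sides (44 mm apart) there, fingertips just above the holder.
- holder: Grey press-to-tip holder, fixed, 82 (x) x 71 (y) x 36 mm high; origin: centre of its underside. Pocket 62 mm (x -33 to +29) x 47 mm; the tile lies centred in it, underside at 22 mm, top flush at 36 mm. Its floor is level for x above -1.5 mm, then slopes down to -x at 32 deg. The -x wall is cut down to 26 mm, 5 mm from the tile: the press end; holder yaw is within 25 deg of 0.
- tray3: Shallow stainless steel tray, three bays in a row along its y, fixed; 84 (x) x 212 mm (y). Origin: centre of its underside. Bay floors 4 mm above the table; rim and divider ribs 4 mm thick, tops 9 mm above the table. Middle bay: centre y = 0, inside 76 (x) x 72 mm (y). End bays: centres y = +71 and -71 mm, inside 76 (x) x 62 mm (y).
- tray2: Shallow stainless steel tray with two bays side by side along its y, fixed; 84 mm (x) by 136 mm (y). Origin at the centre of its underside. Bay floors are 4 mm above the table; ribs 4 mm thick, tops 9 mm above the table. Bay centres at y = +33 and -33 mm, inside 76 mm (x) by 62 mm (y).
- radish: Thick cream-white plug of radish with flat cut ends, 46 mm across, 58 mm high, about 90 g. Stands upright at the start; origin at the centre of its underside, z up along its axis, yaw arbitrary.
- cucumber: Piece of dark green cucumber with flat cut ends, 36 mm across, 78 mm high, about 85 g. Stands upright at the start; origin at the centre of its underside, z up along its axis, yaw arbitrary.
- dropper_tall: The tall dropper bottle: white cylindrical bottle 30 mm across with a straight body up to 67 mm and a narrower green dropper cap to 95 mm, about 45 g. Stands upright at the start; origin at the centre of its underside, z up along its axis, yaw arbitrary.
- dropper_short: The short dropper bottle, not wanted in the kits: same make and diameter (30 mm) but its body is only 32 mm high and its cap ends at 60 mm; about 45 g. Stands upright at the start; origin at the centre of its underside, z up along its axis, yaw arbitrary.
- jar: Squat amber glass reagent jar with a black screw lid, 48 mm across, 42 mm high, about 90 g. Stands upright at the start; origin at the centre of its underside, z up along its axis, yaw arbitrary.
There are look-alikes about, which are no part of the job. What is shaped like the tray3 but red is not meant.

How it is judged (in metres and radians):
At the end, for the whole second after the job is handed in: Tile flat in tray3 middle bay (centre within 15 mm x, 17 mm y); radish and tall dropper upright on its end bay floors, one each; cucumber and jar likewise in tray2 (centres within 19 mm y, 24 mm x of bay centres); tilts under 0.1 rad, at rest; short dropper upright within 30 mm of its start (x of radish in the frame of tray3 between -0.024 and 0.024 m and z of radish in the frame of tray3 between 0.001 and 0.0075 m and angle between each of radish, dropper_tall, cucumber, jar, tile's own z axis and vertical below 0.1 rad and linear speed of each of radish, dropper_tall, cucumber, jar, tile below 0.02 m/s and angular speed of each of radish, dropper_tall, cucumber, jar, tile below 0.2 rad/s and x of dropper_tall in the frame of tray3 between -0.026 and 0.026 m and z of dropper_tall in the frame of tray3 between 0.001 and 0.0075 m and ((y of radish in the frame of tray3 between 0.052 and 0.09 m and y of dropper_tall in the frame of tray3 between -0.09 and -0.052 m) or (y of radish in the frame of tray3 between -0.09 and -0.052 m and y of dropper_tall in the frame of tray3 between 0.052 and 0.09 m)) and x of cucumber in the frame of tray2 between -0.024 and 0.024 m and z of cucumber in the frame of tray2 between 0.001 and 0.0075 m and x of jar in the frame of tray2 between -0.024 and 0.024 m and z of jar in the frame of tray2 between 0.001 and 0.0075 m and ((y of cucumber in the frame of tray2 between 0.014 and 0.052 m and y of jar in the frame of tray2 between -0.052 and -0.014 m) or (y of cucumber in the frame of tray2 between -0.052 and -0.014 m and y of jar in the frame of tray2 between 0.014 and 0.052 m)) and x of tile in the frame of tray3 between -0.015 and 0.015 m and z of tile in the frame of tray3 between 0.001 and 0.0075 m and y of tile in the frame of tray3 between -0.017 and 0.017 m and distance of dropper_short from where it was at the start of the episode below 0.03 m and angle between dropper_short's own z axis and vertical below 0.2 rad); the robot touches nothing.
It fails at once if the ceramic tile is dropped or thrown (faster than 0.8 m/s while not held: a free fall of over 30 mm) (linear speed of tile above 0.8 m/s and contact force between the fingers and tile below 0.05 N).
It fails at once if the short dropper bottle is moved more than 30 mm (distance of dropper_short from where it was at the start of the episode above 0.03 m).
It also fails if it takes over 144 s, if anything falls off the work surface, if the arm or the gripper's body presses on something with over 40 N, if the wrist force passes 120 N, or if a joint passes its speed limit or range.

## Robot

A 7-joint arm with a two-finger parallel gripper is mounted at the origin on the work surface. World frame = base frame: x ahead of the robot, y to its left, z up, the work surface at z = 0. Lengths are in mm, angles in rad, forces in N, time in s.
With the tool pointing down it reaches from about 400 to 850 mm from the base axis. Payload 10.4 kg.
Tool frame: the origin (TCP) lies at the very end of the fingers, on their centre line; the grasp point (between the pads) lies 19 mm behind it (manip.hold_point_z is the distance from the TCP to the grasp point, in mm); z points along the fingers, y is the direction in which the jaws open and shut (so a half turn about z gives the same grasp; the last joint's range is limited). The gripper opens to 85 mm and grips with 20 to 120 N. Pads are 22 mm wide; open, the fingers measure 114 mm over their backs; the gripper's body (76 mm by 85 mm) begins 54 mm behind the grasp point. The pads swing forward as they close: fully open they stand 13 mm farther back than shut.
Start: joints at [-1.15, 0.332, -0.065, 1.46, 0.022, 1.35, -0.088], TCP at [268.349, 564.482, 231.338] pointing down, gripper open.
Joint ranges: [-2.6, 2.6], [-0.5, 2.12], [-1.47, 1.34], [0.16, 2.42], [-1.27, 4.41], [0.06, 2.06], [-2.6, 2.6]. Speed limits (rad/s): [2.22, 2.22, 2.79, 2.79, 3.14, 3.14, 3.14].

## Interface

Orientations are given as a unit quaternion [w, x, y, z].
In Python, from bench import manip gives the robot as it stands.
- The arm moves only by the shell command python3 -m crank 'ROWS' [FORCE]. ROWS is JSON, a list that holds one entry, the list of rows, each a list of 7 numbers: the shift along the tool's x, y, z in m, then the turn, a rotation vector about the tool's x, y, z in rad, then the gripper's target within -1 to 1 (fully open at 1, half-way at 0, shut at -1). A call has 1 to 8 rows; each row shifts and turns the pose as measured when the row begins, along the tool's axes as they then stand; what a row does not reach is not made up. A row lasts 1/10 s, in which the tool goes at most 50 mm and 8.59 degrees, less where a joint would pass 70% of its speed; a pose out of reach is approached as far as the arm can. A call is refused whole if a number of a shift passes 0.05 or a number of a turn 0.15, either way. A call with a gripper value outside its range is refused whole. The fingers move at their own pace and stop on an object; FORCE is the grip in N (left out, the last holds). Time passes only in rows, so rows that do not move let the fingers close. It gives the time, the measured TCP pose, the force and the opening at its end, in the units of the state.
- manip.get_obs(): the state, without advancing time (a new reading comes with each control period).
- manip.camera(name): name is "scene" or "top"; returns (picture, depth): 420x560x3 uint8, red, green, blue; 420x560 float32, mm along the optical axis (not along the pixel's ray), 0 where there is no reading.
- manip.calibration(name): a dict with "intrinsics" (3x3 intrinsics, pixels), "R" (3x3) and "t" (3): a world point X has camera coordinates R X + t. Camera axes: x right, y down, z forward; pixel columns grow to the right and rows downward; lengths in mm; the calibration is good to about 2 mm. A picture is of the moment at which its call begins. calibration takes no time and is no camera call.
- manip.finish_job(): hands the job in, once; it reports no verdict.
Trained networks look in the newest picture that a camera, given by its name, has taken for a name from the list of things; names that differ only in an ending like _2 or _b are one class to them, and where a whole thing is asked for, a point or a joint stands for the part that bears it (a point fixed in the world has none). Each returns a list of dicts, best first, with "score" (0 to 1); they miss things now and then, are a little off and sometimes report something else, mostly with a low value. They report only what shows in the picture. A call takes as long as a camera call. They do not tell look-alikes from the thing itself.
- manip.boxes_of(camera, name): "uv" ([column, row] in pixels, amid what is visible of it).
The state is a dict: "time_s": time; "joint_pos": joint angles; "qd": joint speeds; "effort": joint torques, N m; "position": TCP position; "orientation": TCP orientation; "wrist_force": force on the tool from outside, world axes, zero at the start; "wrist_torque": the same for the moment, N m; "finger_gap": finger opening in mm.
Only numpy, scipy, OpenCV 4.12 (cv2) and the standard library are available. Lean on these libraries where they do the work, as an engineer would, in place of code of your own. Each camera call takes 0.05 s, during which the arm holds its last target.

## Working session

There is one attempt and no reset: what is moved stays moved. The work goes in short steps, Python scripts to look and compute and a shell command to move; the robot and the scene stay as the last step left them, time stands still between calls to the robot, and variables do not carry over. Pictures are saved under pics/ and viewed, and the job is handed in when it is done.

```bash
ls; mkdir -p pics; python3 - <<'E'
from bench import manip
import cv2
print(manip.get_obs())
for n in("scene","top"):
    p,d=manip.camera(n); cv2.imwrite(f"pics/{n}0.png",p[:,:,::-1])
    import numpy as np
    np.save(f"{n}0.npy",d)
    c=manip.calibration(n); print(n,c, d.min(),d.max())
E
```

```text
pics
{'time_s': 0.0, 'joint_pos': array([-1.14959236,  0.33288949, -0.06470621,  1.46096594,  0.02161173,
        1.34990573, -0.08849553]), 'qd': array([ 0.00190894,  0.00201175,  0.00137414,  0.00053366, -0.00062512,
       -0.0001955 ,  0.00056332]), 'effort': array([-8.17409473e-04, -6.25433564e+01,  4.84902249e-02, -3.91612995e+01,
        1.60980423e-02,  9.78420430e-03, -3.78933817e-05]), 'position': array([268.20002262, 564.09863569, 230.49319599]), 'orientation': array([-1.23455754e-04,  2.20068519e-01,  9.75484139e-01, -7.25815990e-04]), 'wrist_force': array([0.50359465, 0.14314725, 0.24439513]), 'wrist_torque': array([ 0.02656223, -0.0155098 , -0.05879241]), 'finger_gap': 85.12387444747911}
scene {'intrinsics': array([[526.84414166,   0.        , 271.42920395],
       [  0.        , 526.84414166, 210.7389813 ],
       [  0.        ,   0.        ,   1.        ]]), 'R': array([[-0.89349696,  0.44901621,  0.00690133],
       [ 0.26039323,  0.53055461, -0.80666422],
       [-0.36586684, -0.71895497, -0.59096972]]), 't': array([ 500.66451223,  -14.42970603, 1617.87998035])} 0.0 3171.8745
top {'intrinsics': array([[491.95868529,   0.        , 275.69969098],
       [  0.        , 491.95868529, 211.96734113],
       [  0.        ,   0.        ,   1.        ]]), 'R': array([[-0.11087255, -0.99381711,  0.00590155],
       [-0.97216294,  0.10721962, -0.20833429],
       [ 0.20641342, -0.02883582, -0.97803987]]), 't': array([-107.9527431 ,  472.53144759, 1181.92014596])} 0.0 2234.1904
```

View pics/scene0.png

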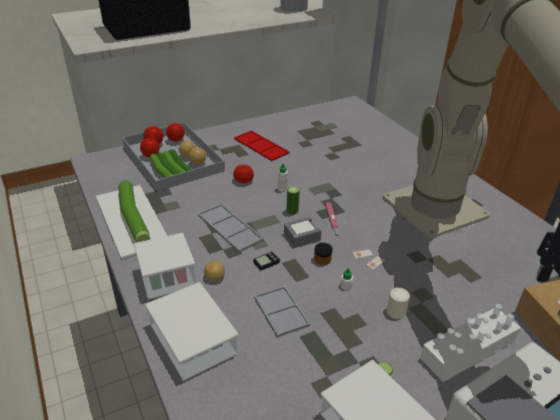

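View pics/top0.png

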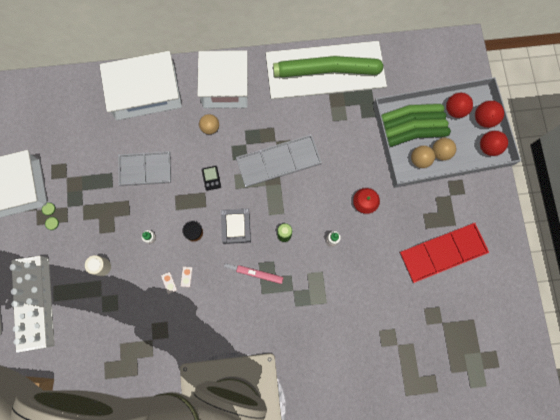

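The tall view shows: tray2 top-pixel (146,169), grey tray3 (279,160), red look-alike (444,252), holder (236,226), jar (193,231), cucumber (285,231), radish (97,265), droppers (148,236) and (335,237). Now I'll measure them.

```bash
cat > h.py <<'E'
import numpy as np, cv2
from bench import manip
def cloud(n,d):
    c=manip.calibration(n);K=c["intrinsics"];v,u=np.mgrid[:d.shape[0],:d.shape[1]]
    P=np.stack([(u-K[0,2])/K[0,0]*d,(v-K[1,2])/K[1,1]*d,d],-1)
    return (P-c["t"])@c["R"]
def proj(n,X):
    c=manip.calibration(n);p=c["intrinsics"]@(c["R"]@np.asarray(X,float)+c["t"]);return p[:2]/p[2]
E
python3 - <<'E'
from h import *
for n in("top","scene"):
    p,d=manip.camera(n); np.save(f"{n}0.npy",d); cv2.imwrite(f"pics/{n}1.png",p[:,:,::-1])
    W=cloud(n,d)
    for k in "tile holder tray3 tray2 radish cucumber dropper_tall dropper_short jar".split():
        r=manip.boxes_of(n,k)
        print(n,k)
        for o in r[:4]:
            u,v=np.round(o["uv"]).astype(int)
            print("   ",np.round(o["uv"],1),round(o["score"],2),np.round(W[v,u]))
E
python3 - <<'E'
import cv2
a=cv2.imread("pics/scene0.png");b=cv2.imread("pics/top0.png")
f=lambda i,u,v:cv2.resize(i[v-35:v+35,u-35:u+35],(380,290),interpolation=cv2.INTER_CUBIC)
cv2.imwrite("pics/crop.png",cv2.vconcat([cv2.hconcat([f(a,283,178),f(a,347,280)]),cv2.hconcat([f(b,335,237),f(b,148,236)])]))
E
```

```text
top tile
    [234.7 225.2] 0.65 [439. -54.  36.]
    [332.6 236.6] 0.61 [ 374. -289.   82.]
    [194.  233.3] 0.57 [428.  49.  43.]
top holder
    [243.2 227.2] 0.8 [431. -74.  36.]
top tray3
    [442.7 251.2] 0.79 [ 318. -574.    8.]
top tray2
    [442.7 251.2] 0.79 [ 318. -574.    8.]
top radish
    [ 95.5 264.2] 0.93 [376. 289.  57.]
top cucumber
    [283.8 233.2] 0.46 [ 398. -173.   76.]
top dropper_tall
    [334.3 236.1] 0.56 [ 376. -291.   88.]
top dropper_short
    [151.3 233. ] 0.7 [442. 157.  35.]
top jar
    [194.2 232.6] 0.77 [428.  49.  43.]
scene tile
    [304.  229.1] 0.63 [442. -36.  38.]
scene holder
    [298.5 233.8] 0.61 [470. -20.  42.]
scene tray3
    [228.6 226.9] 0.73 [ 608. -178.    3.]
    [262.3 141. ] 0.73 [ 298. -600.    2.]
scene tray2
    [228.6 226.9] 0.73 [ 608. -178.    3.]
    [262.3 141. ] 0.73 [ 298. -600.    2.]
scene radish
    [397.9 302.7] 0.74 [389. 313.  48.]
scene cucumber
    [292.2 198.6] 0.86 [ 412. -160.   53.]
scene dropper_tall
    [281.6 179.2] 0.53 [ 383. -280.   45.]
scene dropper_short
    [348.8 279.8] 0.69 [438. 184.  32.]
scene jar
    [325.8 250. ] 0.87 [438.  73.  44.]
```

View pics/crop.png

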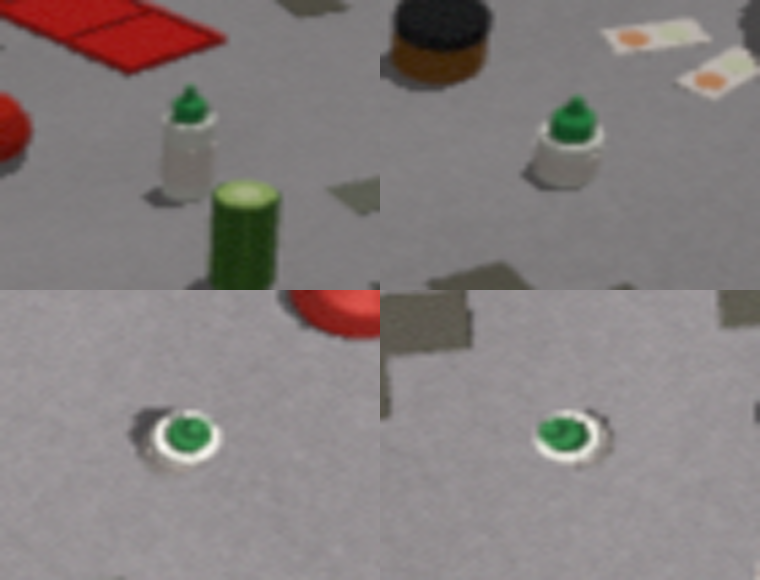

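The crop confirms scene (283,178)/top (335,237) is the tall bottle (long body), while (347,280)/(148,236) is the short one. Now I'll get exact centres from the height maps.

```bash
python3 - <<'E'
from h import *
from scipy.optimize import least_squares
dT=np.load("top0.npy");dS=np.load("scene0.npy")
T=cloud("top",dT);S=cloud("scene",dS)
for n,W in(("top",T),("scene",S)):
    m=(abs(W[...,0]-500)<80)&(abs(W[...,1]-0)<300)&(abs(W[...,2])<20)
    print(n,"table z",np.median(W[m][:,2]),np.std(W[m][:,2]), W[m].shape)
ob={"radish":(376,289,46,58),"cucumber":(398,-173,36,78),"dropper_tall":(376,-291,30,67),"dropper_short":(442,157,30,32),"jar":(428,49,48,42)}
for k,(x,y,D,h) in ob.items():
    for n,W in(("top",T),("scene",S)):
        m=(np.hypot(W[...,0]-x,W[...,1]-y)<45)&(W[...,2]>12)&(dT>0 if n=="top" else dS>0)
        P=W[m]
        top=P[(P[:,2]>h-6)&(P[:,2]<h+6)]
        mar=cv2.minEnclosingCircle(top[:,:2].astype(np.float32)) if len(top) else None
        side=P[(P[:,2]<h-8)]
        if len(side)>10:
            r=least_squares(lambda c:np.hypot(side[:,0]-c[0],side[:,1]-c[1])-D/2,[x,y],loss="soft_l1").x
        else:r=None
        print(k,n,"n",len(P),"zmax",P[:,2].max().round(),"top",top.mean(0).round(1) if len(top) else None,"enc",np.round(mar[0],1),round(mar[1],1),"side",r,len(side))
for n,W in(("top",T),("scene",S)):
    m=(np.hypot(W[...,0]-435,W[...,1]+60)<80)&(W[...,2]>20)&(W[...,2]<60)
    P=W[m].astype(np.float32); print(n,"holder",cv2.minAreaRect(P[:,:2]),np.median(P[:,2]))
    m=m&(W[...,2]>31)
    P=W[m].astype(np.float32); print(n,"holder top",cv2.minAreaRect(P[:,:2]),np.median(P[:,2]))
E
python3 - <<'E'
import cv2
b=cv2.imread("pics/top0.png")
f=lambda i,u,v,r:cv2.resize(i[v-r:v+r,u-r:u+r],(390,390),interpolation=cv2.INTER_CUBIC)
cv2.imwrite("pics/crop2.png",cv2.hconcat([f(b,236,226,25),f(b,279,160,50)]))
E
```

```text
top table z 0.9737380936467652 3.2108157590231574 (12502, 3)
scene table z 0.4424195541027678 3.5396366376683632 (8275, 3)
radish top n 383 zmax 66.0 top [376.1 293.9  58.1] enc [376.4 294.4] 23.0 side [376.98566483 295.51288029] 95
radish scene n 483 zmax 64.0 top [377.1 300.   57.7] enc [376.1 298.6] 24.3 side [374.53715596 297.261521  ] 228
cucumber top n 224 zmax 85.0 top [ 405.3 -174.7   79.2] enc [ 405.4 -174.7] 18.0 side [ 406.08439631 -174.68600117] 54
cucumber scene n 289 zmax 83.0 top [ 406.3 -167.8   77.8] enc [ 403.5 -167.8] 21.4 side [ 403.6980362  -172.05398504] 196
dropper_tall top n 164 zmax 99.0 top [ 375.8 -290.6   67.9] enc [ 377.5 -292.7] 14.5 side [ 377.72671518 -293.21121209] 46
dropper_tall scene n 205 zmax 96.0 top [ 380.4 -283.3   66.5] enc [ 377.4 -286.8] 15.5 side [ 376.13644443 -289.9480686 ] 124
dropper_short top n 136 zmax 64.0 top [434.1 163.3  31.7] enc [436.6 167.1] 14.6 side [437.23502004 167.95139938] 18
dropper_short scene n 181 zmax 62.0 top [440.9 177.2  31.7] enc [438.7 173.3] 16.5 side [435.30747061 171.2827677 ] 51
jar top n 316 zmax 49.0 top [437.7  55.   42.5] enc [438.1  55.6] 24.2 side [439.24725954  55.83342141] 30
jar scene n 319 zmax 47.0 top [438.8  61.4  41.8] enc [437.1  60.3] 26.7 side [436.87504061  57.75574754] 116Traceback (most recent call last):
  File "<stdin>", line 22, in <module>
cv2.error: OpenCV(4.12.0) /io/opencv/modules/imgproc/src/convhull.cpp:143: error: (-215:Assertion failed) total >= 0 && (depth == CV_32F || depth == CV_32S) in function 'convexHull'
```

View pics/crop2.png

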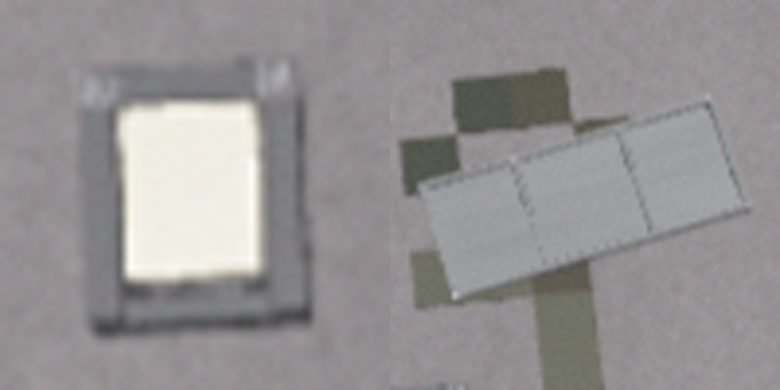

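```bash
cat >> h.py <<'E'
def toplane(n,uv,z):
    c=manip.calibration(n);uv=np.atleast_2d(uv).astype(float)
    r=np.c_[uv,np.ones(len(uv))]@np.linalg.inv(c["intrinsics"]).T@c["R"]
    o=-c["R"].T@c["t"]
    s=(z-o[2])/r[:,2]
    return o+r*s[:,None]
E
python3 - <<'E'
from h import *
out=[]
for n,seeds in(("top",dict(tray2=(146,169),tray3=(279,160),tile=(235,226))),("scene",dict(tray2=(280,310),tray3=(229,227),tile=(303,228)))):
    im=cv2.imread(f"pics/{n}0.png"); hsv=cv2.cvtColor(im,cv2.COLOR_BGR2HSV); 
    vis=im.copy()
    for k,(u,v) in seeds.items():
        big=cv2.GaussianBlur(im,(0,0),0.8).astype(int)
        # use difference from local colour median
        p=im[v-4:v+5,u-4:u+5].reshape(-1,3); med=np.median(p,0)
        print(n,k,"col",med, "bg")
        m=(abs(big-med).max(2)<(60 if k=="tile" else 14)).astype(np.uint8)
        if k=="tile": m=((im.min(2)>150)).astype(np.uint8)
        if k!="tile": m=cv2.morphologyEx(m,cv2.MORPH_CLOSE,np.ones((3,3)))
        if k!="tile": m=cv2.morphologyEx(m,cv2.MORPH_OPEN,np.ones((5,5)))
        nl,lab,st,_=cv2.connectedComponentsWithStats(m,connectivity=4)
        L=lab==lab[v,u]
        vis[L]=(0,0,255)
        vs,us=np.nonzero(L)
        z=36 if k=="tile" else 8
        X=toplane(n,np.c_[us,vs],z)[:,:2].astype(np.float32)
        print("  ",cv2.minAreaRect(X),X.mean(0),L.sum())
    cv2.imwrite(f"pics/seg_{n}.png",vis)
    out.append(vis[100:350,100:400])
cv2.imwrite("pics/seg.png",cv2.resize(cv2.hconcat(out),(800,333)))
T=cloud("top",np.load("top0.npy"))
print(T[160,240:320:8,2].round(1))
E
```

```text
top tray2 col [158. 156. 155.] bg
   ((528.2484741210938, -110.3043212890625), (1449.31103515625, 1125.1187744140625), 83.87398529052734) [ 518.6123  -154.21442] 84057
top tray3 col [162. 159. 158.] bg
   ((618.140380859375, -217.17808532714844), (123.86539459228516, 287.3808898925781), 25.377092361450195) [ 621.6378  -211.26501] 3039
top tile col [228. 238. 240.] bg
   ((438.7972106933594, -54.141273498535156), (45.49673843383789, 56.672340393066406), 84.40316009521484) [438.93958 -54.64118] 407
scene tray2 col [133. 132. 129.] bg
   ((367.51373291015625, -102.68682861328125), (1352.8072509765625, 1180.4329833984375), 89.03121948242188) [510.58325  -35.107758] 51261
scene tray3 col [134. 133. 131.] bg
   ((360.8518371582031, -207.0665283203125), (1551.45361328125, 811.7158813476562), 57.117408752441406) [478.1879    -1.403892] 46646
scene tile col [177. 188. 190.] bg
   ((439.419921875, -50.42142868041992), (42.125858306884766, 53.98314666748047), 87.63166046142578) [439.54404  -50.108112] 181
[10.1  0.9  2.1 10.1  4.6  5.1  2.8  1.3  4.7  3.6]
```

View pics/seg.png

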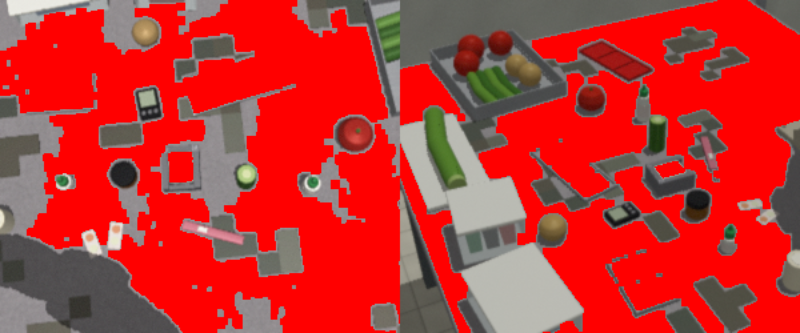

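The tile segments cleanly in both views, but the trays blend with the table, so I'll pick their corners from enlarged crops.

```bash
python3 - <<'E'
import cv2
b=cv2.imread("pics/top0.png");a=cv2.imread("pics/scene0.png")
f=lambda i,u,v,r:cv2.resize(i[v-r:v+r,u-r:u+r],(r*2*8,r*2*8),interpolation=cv2.INTER_CUBIC)
cv2.imwrite("pics/c_t2.png",f(b,146,169,35))
cv2.imwrite("pics/c_s2.png",f(a,282,310,35))
cv2.imwrite("pics/c_s3.png",f(a,229,227,36))
E
```

```text
(no output)
```

View pics/c_t2.png

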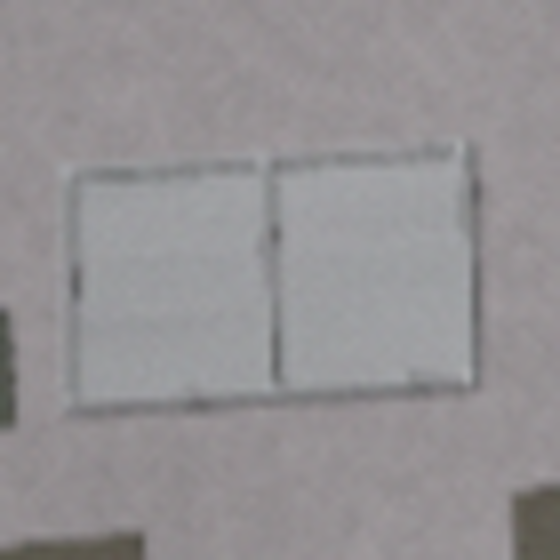

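View pics/c_s2.png

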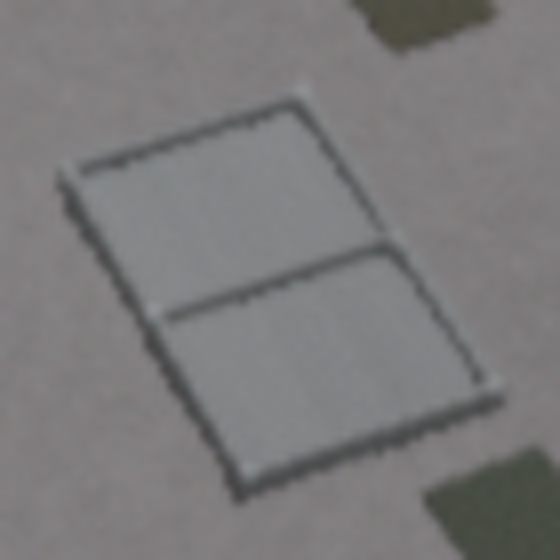

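View pics/c_s3.png

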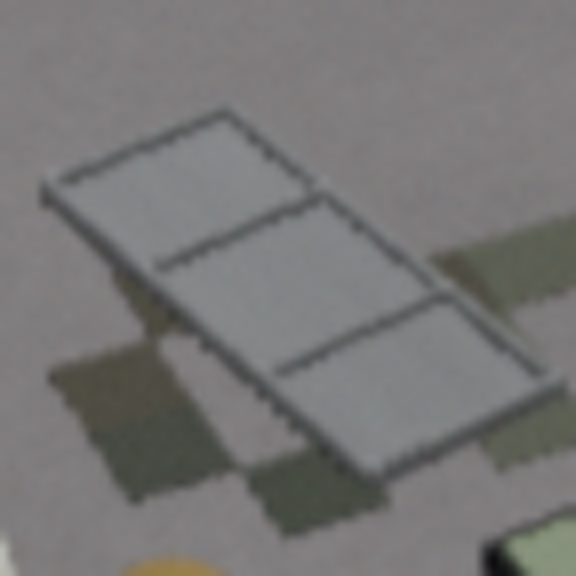

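```bash
python3 - <<'E'
from h import *
def go(n,name,C,org,s,size):
    uv=(np.array(C)+.5)/s-.5+np.array(org)
    X=toplane(n,uv,9)[:,:2]
    L=np.linalg.norm(np.roll(X,-1,0)-X,axis=1)
    # fit rect of given size by Procrustes, model order: tile corners
    best=None
    a,b=size[0]/2,size[1]/2
    M=np.array([[a,b],[a,-b],[-a,-b],[-a,b]])
    for r in range(4):
      for f in(1,-1):
        m=np.roll(M[::f],r,0); Y=X-X.mean(0)
        U,S,V=np.linalg.svd(m.T@Y); D=np.diag([1,np.sign(np.linalg.det(V.T@U.T))]);R=V.T@D@U.T
        e=np.abs(Y-m@R.T).max(); yaw=np.degrees(np.arctan2(R[1,0],R[0,0]))
        if best is None or e<best[0]-.01 or (abs(e-best[0])<.01 and abs(yaw)<abs(best[1])): best=(e,yaw)
    print(n,name,"c",X.mean(0).round(1),"sides",L.round(1),"yaw",round(best[1],1),"err",round(best[0],1))
go("top","tray2",[(66,172),(468,145),(478,385),(70,408)],(111,134),8,(84,136))
go("scene","tray2",[(65,170),(303,92),(500,388),(240,485)],(247,275),8,(84,136))
go("top","tray3",[(29,182),(319,98),(359,209),(66,297)],(229,110),3.9,(84,212))
go("scene","tray3",[(43,185),(225,108),(565,385),(372,478)],(193,191),8,(84,212))
# holder outline top cam: from crop2 left: origin (211,201), scale 7.8, tile corners
uv=(np.array([(115,104),(257,101),(264,272),(125,283)])+.5)/7.8-.5+np.array((211,201))
X=toplane("top",uv,36)[:,:2];print(X.round(1),X.mean(0)); d=X[0]+X[1]-X[2]-X[3];print("tile yaw",np.degrees(np.arctan2(d[1],d[0])))
uv=(np.array([(80,70),(297,62),(310,312),(95,325)])+.5)/7.8-.5+np.array((211,201))
X=toplane("top",uv,33)[:,:2];print(X.round(1),X.mean(0)); d=X[0]+X[1]-X[2]-X[3];print("holder yaw",np.degrees(np.arctan2(d[1],d[0])))
a=cv2.imread("pics/scene0.png");r=24;u,v=303,231
cv2.imwrite("pics/c_sh.png",cv2.resize(a[v-r:v+r,u-r:u+r],None,fx=12,fy=12,interpolation=cv2.INTER_CUBIC))
from scipy.spatial.transform import Rotation as Ro
o=manip.get_obs();q=o["orientation"];print(Ro.from_quat(q[[1,2,3,0]]).as_matrix().round(3))
E
```

```text
top tray2 c [621.7 170.3] sides [132.9  82.8 133.1  81.1] yaw -2.3 err 2.1
scene tray2 c [624.2 177.3] sides [ 81.3 132.9  84.  134. ] yaw -2.5 err 2.4
top tray3 c [ 605.9 -183.2] sides [207.3  83.8 207.5  85. ] yaw 11.0 err 2.7
scene tray3 c [ 607.5 -175.4] sides [ 80.7 211.   82.1 210.7] yaw 11.6 err 1.6
[[469.7 -32.5]
 [465.7 -78.4]
 [409.5 -75.2]
 [410.9 -30.5]] [438.95673282 -54.13819654]
tile yaw -2.642043078894644
[[482.9 -22. ]
 [477.8 -92.5]
 [395.5 -88.5]
 [398.9 -19.4]] [438.7625264  -55.59924552]
holder yaw -2.2742090482624433
[[-0.903  0.429  0.   ]
 [ 0.429  0.903  0.   ]
 [-0.     0.    -1.   ]]
```

View pics/c_sh.png

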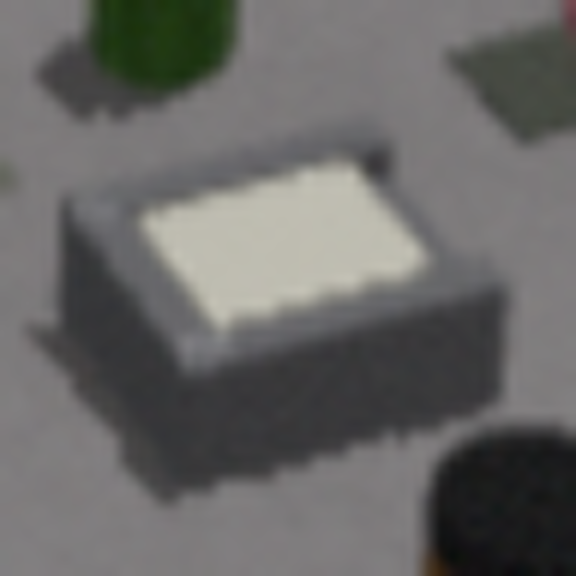

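Tray centres: tray2 ≈ (623,174) yaw -2.4°, tray3 ≈ (607,-179) yaw 11.3°; tile ≈ (439,-52) yaw -2.6°, press end (visible gap) toward the robot. The sizes match what's given. The cameras disagree by up to about 8 mm in y, so I'll use the gripper as a reference. First I need a helper for move planning.

```bash
cat > plan.py <<'E'
import sys,numpy as np
from scipy.spatial.transform import Rotation as Ro, Slerp
from bench import manip
def Rdown(phi,pitch=0):
    p=np.radians(phi);y=np.array([np.cos(p),np.sin(p),0]);z=np.array([0,0,-1.]);x=np.cross(y,z)
    return Ro.from_rotvec(y*np.radians(pitch))*Ro.from_matrix(np.c_[x,y,z])
def plan(x,y,z,phi,pitch=0,vmax=45):
    o=manip.get_obs();p=o["position"];q=Ro.from_quat(o["orientation"][[1,2,3,0]])
    t=np.array([x,y,z],float);T=Rdown(phi,pitch)
    d=np.linalg.norm(t-p);a=(q.inv()*T).magnitude()
    n=max(1,int(np.ceil(max(d/vmax,a/0.145))))
    sl=Slerp([0,1],Ro.concatenate([q,T]))
    f=np.linspace(0,1,n+1);P=p+(t-p)*f[:,None];Q=sl(f)
    print("now",p.round(1),"t",round(o["time_s"],1),"gap",round(o["finger_gap"],1),"F",o["wrist_force"].round(1),"j",o["joint_pos"].round(2),"rows",n)
    for i in range(n):
        dp=Q[i].inv().apply(P[i+1]-P[i])/1000;dr=(Q[i].inv()*Q[i+1]).as_rotvec()
        print(np.round(dp,3).tolist()if n>1 else np.round(dp,4).tolist(),np.round(dr,3).tolist())
if __name__=="__main__": plan(*map(float,sys.argv[1:]))
E
python3 plan.py 480 250 180 80
```

```text
now [268.4 564.5 231.3] t 1.1 gap 85.4 F [-0.3  0.4 -0.1] j [-1.15  0.33 -0.06  1.46  0.02  1.35 -0.09] rows 9
[-0.036, -0.021, 0.006] [0.0, 0.0, -0.03]
[-0.036, -0.023, 0.006] [0.0, 0.0, -0.03]
[-0.035, -0.024, 0.006] [0.0, 0.0, -0.03]
[-0.034, -0.025, 0.006] [0.0, 0.0, -0.03]
[-0.033, -0.026, 0.006] [0.0, 0.0, -0.03]
[-0.033, -0.027, 0.006] [0.0, 0.0, -0.03]
[-0.032, -0.028, 0.006] [0.0, 0.0, -0.03]
[-0.031, -0.029, 0.006] [0.0, 0.0, -0.03]
[-0.03, -0.029, 0.006] [0.0, 0.0, -0.03]
```

```bash
python3 -m crank '[[[-0.036,-0.021,0.006,0,0,-0.03,-1],[-0.036,-0.023,0.006,0,0,-0.03,-1],[-0.035,-0.024,0.006,0,0,-0.03,-1],[-0.034,-0.025,0.006,0,0,-0.03,-1],[-0.033,-0.026,0.006,0,0,-0.03,-1],[-0.033,-0.027,0.006,0,0,-0.03,-1],[-0.032,-0.028,0.006,0,0,-0.03,-1],[-0.031,-0.029,0.006,0,0,-0.03,-1]]]' 40; python3 plan.py 420 -53 120 87.4
```

```text
time_s: 1.9
position: [459.3, 280.4, 181.6]
orientation: [-0.0, 0.091, 0.996, 0.003]
wrist_force: [0.7, 0.8, 0.5]
finger_gap: 0.3
now [459.3 280.4 181.6] t 1.9 gap 0.3 F [0.7 0.8 0.5] j [-0.73  0.17  0.11  1.77 -0.02  1.2   0.78] rows 8
[-0.003, -0.042, 0.007] [0.001, -0.0, -0.017]
[-0.002, -0.042, 0.008] [0.001, -0.0, -0.017]
[-0.001, -0.042, 0.008] [0.001, -0.0, -0.017]
[-0.001, -0.042, 0.008] [0.001, -0.0, -0.017]
[0.0, -0.042, 0.008] [0.001, -0.0, -0.017]
[0.001, -0.042, 0.008] [0.001, -0.0, -0.017]
[0.002, -0.042, 0.008] [0.001, -0.0, -0.017]
[0.002, -0.042, 0.008] [0.001, -0.0, -0.017]
```

```bash
python3 -m crank '[[[-0.003,-0.042,0.007,0,0,-0.017,-1],[-0.002,-0.042,0.008,0,0,-0.017,-1],[-0.001,-0.042,0.008,0,0,-0.017,-1],[-0.001,-0.042,0.008,0,0,-0.017,-1],[0,-0.042,0.008,0,0,-0.017,-1],[0.001,-0.042,0.008,0,0,-0.017,-1],[0.002,-0.042,0.008,0,0,-0.017,-1],[0.002,-0.042,0.008,0,0,-0.017,-1]]]'; python3 plan.py 406 -53 90 87.4; python3 - <<'E'
from h import *
for n in("top","scene"):
    p,d=manip.camera(n); np.save(f"{n}2.npy",d); cv2.imwrite(f"pics/{n}2.png",p[:,:,::-1])
    q=proj(n,manip.get_obs()["position"]);print(n,q)
    u,v=q.astype(int);cv2.drawMarker(p,(u,v),(255,0,0),0,5)
    r=45;c=cv2.resize(p[v-r:v+r,u-r:u+r],(400,400),interpolation=cv2.INTER_CUBIC)[:,:,::-1]
    globals()[n]=c
cv2.imwrite("pics/tip.png",cv2.hconcat([top,scene]))
E
```

```text
time_s: 2.7
position: [421.7, -66.9, 115.7]
orientation: [0.003, 0.021, 1.0, 0.004]
wrist_force: [0.0, -1.0, 0.2]
finger_gap: 0.4
now [421.7 -66.9 115.7] t 2.7 gap 0.4 F [ 0.  -1.   0.2] j [-0.36 -0.02  0.42  2.12  0.    1.03  1.59] rows 1
[0.0165, 0.013, 0.0257] [0.008, 0.006, 0.003]
top [241.43509474 225.76644183]
scene [305.65743043 197.98109717]
```

View pics/tip.png

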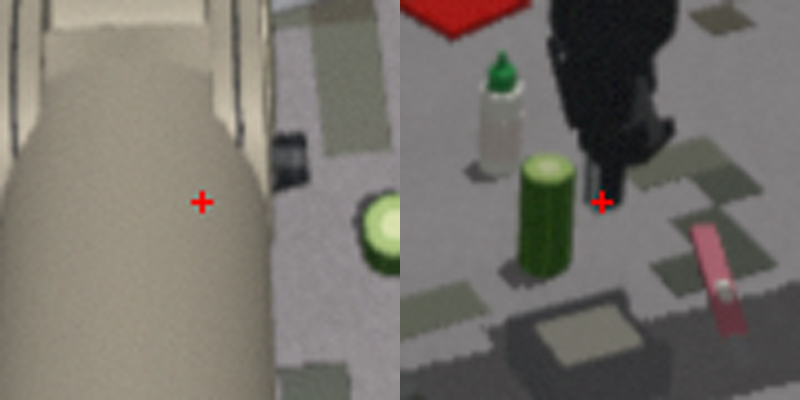

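```bash
python3 -m crank '[[[0.0165,0.015,0.026,0.008,0.006,0.003,-1],[0,0,0.025,0,0,0,-1],[0,0,0,0,0,0,-1]]]'; python3 plan.py 406 -51 42 87.4; python3 - <<'E'
from h import *
n="scene"
p,d=manip.camera(n)
q=proj(n,manip.get_obs()["position"]);print(n,q)
u,v=q.astype(int)
r=35;cv2.imwrite("pics/tip2.png",cv2.resize(p[v-r:v+r,u-r:u+r],(560,560),interpolation=cv2.INTER_CUBIC)[:,:,::-1])
E
```

```text
time_s: 3.1
position: [405.8, -54.7, 64.0]
orientation: [0.001, 0.029, 1.0, 0.0]
wrist_force: [0.4, 0.2, 0.3]
finger_gap: 0.1
now [405.8 -54.7  64. ] t 3.1 gap 0.1 F [0.4 0.2 0.3] j [-0.37  0.03  0.4   2.21 -0.01  0.91  1.55] rows 1
[0.0, 0.0037, 0.022] [0.0, 0.002, -0.012]
scene [312.08121442 214.23322537]
```

View pics/tip2.png

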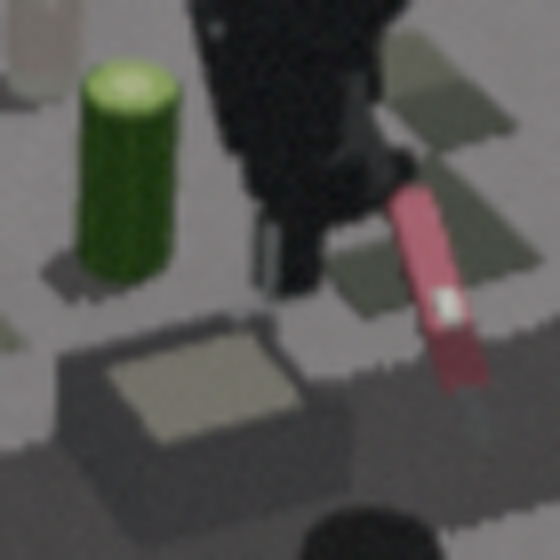

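```bash
python3 -m crank '[[[0,0.004,0.022,0,0.002,-0.012,-1],[0,0,0.004,0,0,0,-1]]]'; python3 -m crank '[[[0,0,0.003,0,0,0,-1],[0,0,0.003,0,0,0,-1]]]';python3 plan.py 406 -51 28 87.4
```

```text
time_s: 3.35
position: [409.1, -50.0, 41.6]
orientation: [0.002, 0.022, 1.0, 0.001]
wrist_force: [-0.3, -0.7, 1.0]
finger_gap: 0.2
time_s: 3.55
position: [410.8, -50.0, 37.5]
orientation: [0.004, 0.022, 1.0, 0.001]
wrist_force: [0.2, -0.5, -0.3]
finger_gap: 0.5
now [410.8 -50.   37.5] t 3.5 gap 0.5 F [ 0.2 -0.5 -0.3] j [-0.37  0.08  0.4   2.22 -0.05  0.84  1.58] rows 1
[0.0048, -0.0012, 0.0094] [0.002, 0.007, 0.001]
```

```bash
python3 -m crank '[[[0.005,-0.001,0.000,0.002,0.008,0,-1],[0.002,0,0,0,0,0,-1]]]';python3 plan.py 406 -51 28 87.4; python3 -m crank '[[[0,0,0.003,0,0,0,-1],[0.001,0,0.003,0,0,0,-1]]]';python3 plan.py 406 -51 28 87.4
```

```text
time_s: 3.75
position: [404.2, -51.0, 38.5]
orientation: [-0.0, 0.023, 1.0, -0.0]
wrist_force: [0.4, 0.2, 0.1]
finger_gap: -0.2
now [404.2 -51.   38.5] t 3.8 gap -0.2 F [0.4 0.2 0.1] j [-0.37  0.07  0.4   2.23 -0.04  0.85  1.58] rows 1
[-0.0018, 0.0001, 0.0105] [-0.001, -0.0, -0.0]
time_s: 3.95
position: [403.5, -50.9, 33.1]
orientation: [0.001, 0.023, 1.0, 0.0]
wrist_force: [0.0, -0.5, -0.4]
finger_gap: 0.1
now [403.5 -50.9  33.1] t 4.0 gap 0.1 F [ 0.  -0.5 -0.4] j [-0.37  0.08  0.4   2.23 -0.04  0.83  1.58] rows 1
[-0.0025, 0.0001, 0.0051] [0.0, 0.002, -0.0]
```

```bash
python3 -m crank '[[[0,0,-0.007,0,0,0,-1],[-0.008,0,0,0,0,0,-1],[-0.004,0,0,0,0,0,-1],[0,0,0.002,0,0,0,-1]]]';python3 plan.py 415 -51 28 87.4
```

```text
time_s: 4.35
position: [416.9, -51.5, 38.9]
orientation: [0.001, 0.023, 1.0, 0.0]
wrist_force: [-0.8, 1.0, -0.3]
finger_gap: -0.0
now [416.9 -51.5  38.9] t 4.3 gap -0.0 F [-0.8  1.  -0.3] j [-0.37  0.1   0.4   2.2  -0.05  0.85  1.59] rows 1
[0.0019, 0.0004, 0.0109] [0.0, 0.002, -0.0]
```

```bash
python3 -m crank '[[[0,0,0.002,0,0,0,-1],[0,0,0.002,0,0,0,-1]]]';python3 plan.py 415 -51 28 87.4
```

```text
time_s: 4.55
position: [417.0, -51.6, 34.4]
orientation: [0.001, 0.023, 1.0, -0.0]
wrist_force: [0.5, -0.1, -0.2]
finger_gap: 0.1
now [417.  -51.6  34.4] t 4.5 gap 0.1 F [ 0.5 -0.1 -0.2] j [-0.37  0.11  0.4   2.2  -0.06  0.84  1.59] rows 1
[0.0021, 0.0005, 0.0064] [-0.0, 0.002, -0.0]
```

```bash
python3 -m crank '[[[0,0,0.001,0,0,0,-1]]]'; python3 - <<'E'
from h import *
n="scene"
p,d=manip.camera(n)
q=proj(n,manip.get_obs()["position"]);print(n,q,manip.get_obs()["wrist_force"])
u,v=q.astype(int);cv2.drawMarker(p,(u,v),(255,0,0),0,3)
r=35;cv2.imwrite("pics/tip3.png",cv2.resize(p[v-r:v+r,u-r:u+r],(560,560),interpolation=cv2.INTER_CUBIC)[:,:,::-1])
E
```

```text
time_s: 4.65
position: [416.7, -51.6, 32.9]
orientation: [0.001, 0.023, 1.0, -0.0]
wrist_force: [-0.4, -0.3, 0.2]
finger_gap: -0.2
scene [308.89875287 225.0103785 ] [-0.40840293  0.10379585  0.71080181]
```

View pics/tip3.png

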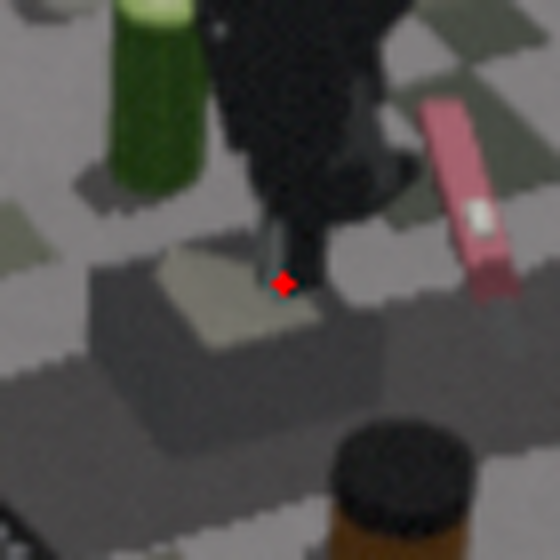

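The tile is already starting to tip (its +x end is rising at crop (180,255)) under very little force. I'll continue down to z≈28.

```bash
python3 -m crank '[[[0,0,0.002,0,0,0,-1],[0,0,0.002,0,0,0,-1],[0,0,0.001,0,0,0,-1],[0,0,0.000,0,0,0,-1]]]'; python3 -m crank '[[[0,0,0,0,0,0,-1],[0,0,-0.01,0,0,0,-1],[0,0,-0.03,0,0,0,-1],[0,0,-0.04,0,0,0,-1]]]';  python3 - <<'E'
from h import *
n="scene"
p,d=manip.camera(n)
u,v=308,225
r=35;cv2.imwrite("pics/tip4.png",cv2.resize(p[v-r:v+r,u-r:u+r],(560,560),interpolation=cv2.INTER_CUBIC)[:,:,::-1])
E
```

```text
time_s: 5.1
position: [416.7, -51.6, 31.6]
orientation: [-0.0, 0.023, 1.0, 0.001]
wrist_force: [-2.3, -0.2, 2.3]
finger_gap: -0.1
time_s: 5.5
position: [413.1, -52.2, 110.6]
orientation: [-0.005, 0.024, 1.0, 0.0]
wrist_force: [1.2, 1.0, -0.3]
finger_gap: 0.1
```

View pics/tip4.png

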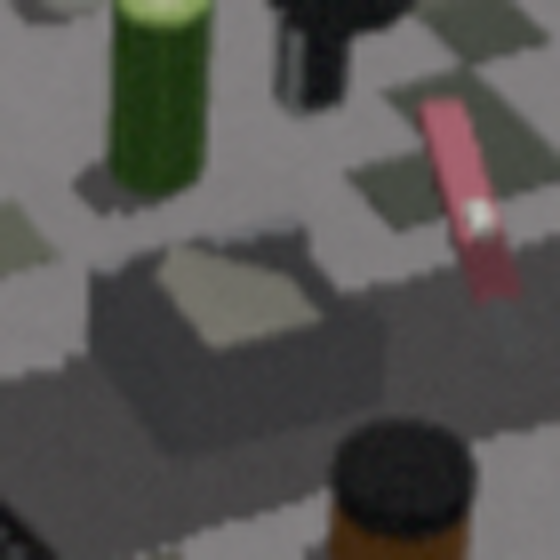

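```bash
python3 - <<'E'
from h import *
p,d=manip.camera("scene");W=cloud("scene",d);S0=cloud("scene",np.load("scene0.npy"))
m=(p[...,2]>75)&(p.min(2)>75)&(np.hypot(W[...,0]-439,W[...,1]+50)<45)&(W[...,2]>20)
P=W[m];print(len(P));
br=p.min(2)
for x in range(405,480,8):
    s=(abs(P[:,0]-x)<4)&(abs(P[:,1]+50)<20); 
    if s.sum(): print(x,s.sum(),P[s][:,2].mean().round(1),P[s][:,2].max().round(1))
E
```

```text
999
405 49 510.0 526.3
413 29 277.2 506.7
421 37 319.5 507.4
429 61 285.9 507.1
437 48 362.4 507.1
445 83 345.1 503.4
453 107 318.2 495.6
461 84 387.4 487.9
```

```bash
python3 - <<'E'
from h import *
p,d=manip.camera("scene");W=cloud("scene",d)
br=p.min(2)
sub=np.s_[250-0:0]
m=np.zeros(d.shape,bool);m[215:240,285:325]=True
m&=(W[...,2]>15)&(W[...,2]<70)&(br>95)
P=W[m]
A=np.c_[P[:,:2]-[439,-52],np.ones(len(P))]
for it in range(3):
    c,*_=np.linalg.lstsq(A,P[:,2],rcond=None); r=P[:,2]-A@c;k=abs(r)<6;A=A[k];P=P[k]
print(len(P),c,"tilt deg",np.degrees(np.arctan(np.hypot(*c[:2]))),P[:,2].max(),P.min(0),P.max(0))
E
```

```text
123 [ 0.30312135 -0.06549028 38.82165363] tilt deg 17.229465548716163 48.52446683049939 [399.32717975 -89.54595781  27.74701684] [461.2564509  -23.39860737  48.52446683]
```

```bash
python3 - <<'E'
from h import *
p,d=manip.camera("scene");W=cloud("scene",d)
br=p.min(2);print(br[218:240:2,288:320:2])
m=np.zeros(d.shape,bool);m[215:240,285:325]=True
m&=(br>98)&(W[...,2]>15)&(W[...,2]<70)
m=cv2.erode(m.astype(np.uint8),np.ones((2,2))).astype(bool)
P=W[m];A=np.c_[P[:,:2]-[439,-52],np.ones(len(P))]
c,*_=np.linalg.lstsq(A,P[:,2],rcond=None);print(len(P),c,np.degrees(np.arctan(np.hypot(*c[:2]))),P[:,2].max(),P.min(0),P.max(0))
E
```

```text
[[120 122 119 124 124 120 120 117 107 103  79  82 121 123 124 124]
 [121 120 115 109  91  86  97  75  71  60  59  61 119 121 121 123]
 [104  70  68 102 101  98  92  72  61  59  57  60 101 123 124 123]
 [ 60  56  77 103 103 103 101 100  98  95  83  57  60 110 125 123]
 [ 56  55  60  88 103 104 102 102  99 101 101  84  57  65  90  88]
 [ 57  58  56  65 101 104 105 102 100 101 101 100  76  59  59  63]
 [ 54  55  55  57  72 102 105 105 104 103  96  86  71  56  54  57]
 [ 54  56  57  55  57  82 104  89  78  67  59  58  56  57  59  58]
 [ 54  55  57  58  56  57  64  58  56  56  58  57  61  57  57  57]
 [ 53  56  56  57  58  58  55  54  56  59  57  59  58  59  58  57]
 [ 54  55  56  56  57  58  58  57  58  57  56  57  58  57  57  58]]
90 [ 0.40365032 -0.07032705 38.60371064] 22.280432122285895 49.84222255920755 [419.58714116 -80.30518104  27.91568105] [460.30667235 -26.41563998  49.84222256]
```

Tile height peaks at ~50 mm near x=460, which agrees with the tipped pose (51 mm); the press also stopped at 31.6 mm, as expected for 32°. Next I'll open and go to the grip position.

```bash
python3 -m crank '[[[0,0,-0.01,0,0,0,1],[0,0,0,0,0,0,1],[0,0,0,0,0,0,1],[0,0,0,0,0,0,1]]]'; python3 plan.py 452 -52.5 80 87.4
```

```text
time_s: 6.1
position: [413.5, -51.9, 120.3]
orientation: [-0.004, 0.023, 1.0, 0.0]
wrist_force: [0.5, -0.3, 0.5]
finger_gap: 58.2
now [413.5 -51.9 120.3] t 6.1 gap 58.2 F [ 0.5 -0.3  0.5] j [-0.39 -0.04  0.4   2.13  0.02  1.06  1.53] rows 2
[-0.019, 0.001, 0.02] [0.0, -0.004, -0.001]
[-0.019, 0.001, 0.02] [0.0, -0.004, -0.001]
```

```bash
python3 -m crank '[[[-0.019,0.001,0.02,0,-0.004,-0.001,0.5],[-0.019,0.001,0.02,0,-0.004,-0.001,0.5],[0,0,0.015,0,0,0,0.5]]]'; python3 plan.py 452 -52.5 42 87.4;python3 - <<'E'
from h import *
n="scene"
p,d=manip.camera(n)
q=proj(n,manip.get_obs()["position"]);print(n,q)
u,v=308,220;cv2.drawMarker(p,tuple(q.astype(int)),(255,0,0),0,3)
r=35;cv2.imwrite("pics/tip5.png",cv2.resize(p[v-r:v+r,u-r:u+r],(560,560),interpolation=cv2.INTER_CUBIC)[:,:,::-1])
E
```

```text
time_s: 6.4
position: [453.8, -51.5, 64.5]
orientation: [0.002, 0.022, 1.0, 0.001]
wrist_force: [-0.3, 0.4, 0.3]
finger_gap: 64.1
now [453.8 -51.5  64.5] t 6.4 gap 64.1 F [-0.3  0.4  0.3] j [-0.38  0.14  0.42  2.1  -0.07  0.92  1.6 ] rows 1
[0.0018, -0.0011, 0.0225] [0.002, 0.004, 0.001]
scene [298.49218846 219.9984259 ]
```

View pics/tip5.png

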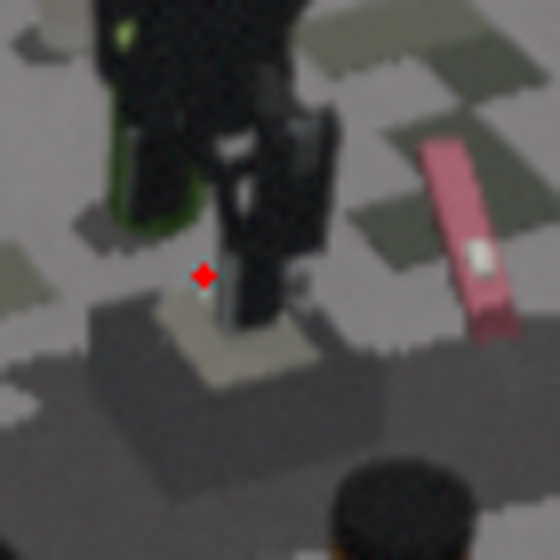

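```bash
python3 -m crank '[[[0.002,-0.001,0.014,0.002,0.004,0.001,0.2],[0,0,0.007,0,0,0,0.2],[0,0,0.002,0,0,0,0.2],[0,0,0.002,0,0,0,0.2],[0,0,0,0,0,0,0.2]]]' 20; python3 plan.py 452 -52.5 34 87.4;python3 - <<'E'
from h import *
n="scene"
p,d=manip.camera(n)
u,v=308,220
r=30;cv2.imwrite("pics/tip6.png",cv2.resize(p[v-r:v+r,u-r:u+r],(600,600),interpolation=cv2.INTER_CUBIC)[:,:,::-1])
E
```

```text
time_s: 6.95
position: [448.1, -52.7, 36.3]
orientation: [-0.004, 0.023, 1.0, -0.001]
wrist_force: [-0.2, 0.1, 1.0]
finger_gap: 51.2
now [448.1 -52.7  36.3] t 7.0 gap 51.2 F [-0.2  0.1  1. ] j [-0.37  0.18  0.41  2.12 -0.09  0.86  1.62] rows 1
[-0.0039, 0.0004, 0.0022] [-0.002, -0.008, -0.001]
```

View pics/tip6.png

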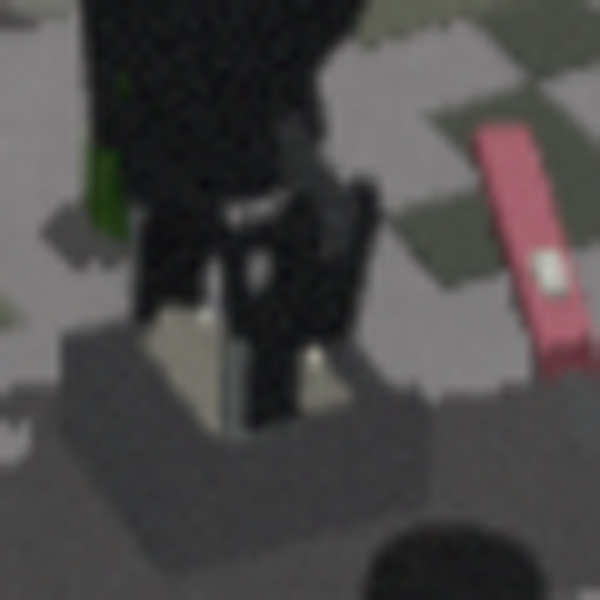

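```bash
python3 -m crank '[[[-0.004,0,0,-0.001,-0.008,0,0.2],[0,0,0.001,0,0,0,0.2],[0,0,0,0,0,0,0.2]]]'; python3 plan.py 452 -52.5 34 87.4;python3 -m crank '[[[0,0,0.001,0,0,0,0.2],[0,0,0,0,0,0,0.2]]]'; python3 plan.py 452 -52.5 34 87.4
```

```text
time_s: 7.3
position: [453.5, -52.8, 36.5]
orientation: [0.002, 0.023, 1.0, -0.0]
wrist_force: [-0.5, -0.1, -0.2]
finger_gap: 50.9
now [453.5 -52.8  36.5] t 7.3 gap 50.9 F [-0.5 -0.1 -0.2] j [-0.37  0.19  0.41  2.12 -0.1   0.85  1.63] rows 1
[0.0016, 0.0002, 0.0025] [-0.0, 0.004, -0.001]
time_s: 7.5
position: [453.7, -52.8, 35.6]
orientation: [0.002, 0.023, 1.0, -0.0]
wrist_force: [0.2, -0.0, 0.2]
finger_gap: 51.2
now [453.7 -52.8  35.6] t 7.5 gap 51.2 F [ 0.2 -0.   0.2] j [-0.37  0.19  0.41  2.12 -0.1   0.85  1.63] rows 1
[0.0017, 0.0002, 0.0016] [-0.0, 0.004, -0.001]
```

```bash
python3 -m crank '[[[0.0015,0,0.0015,0,0,0,0.2],[0,0,0,0,0,0,0.2]]]'; python3 plan.py 452 -52.5 34 87.4;python3 -m crank '[[[0,0,0,0,0,0,0],[0,0,0,0,0,0,0]]]' 20; python3 plan.py 452 -52.5 34 87.4
```

```text
time_s: 7.7
position: [452.0, -52.7, 34.0]
orientation: [0.002, 0.023, 1.0, -0.0]
wrist_force: [0.6, -1.0, -0.7]
finger_gap: 51.5
now [452.  -52.7  34. ] t 7.7 gap 51.5 F [ 0.6 -1.  -0.7] j [-0.37  0.19  0.41  2.12 -0.1   0.85  1.63] rows 1
[0.0, 0.0002, -0.0] [-0.0, 0.004, -0.001]
time_s: 7.9
position: [452.1, -52.8, 34.2]
orientation: [0.002, 0.023, 1.0, -0.0]
wrist_force: [-0.1, 0.1, -0.5]
finger_gap: 43.3
now [452.1 -52.8  34.2] t 7.9 gap 43.3 F [-0.1  0.1 -0.5] j [-0.37  0.19  0.41  2.12 -0.1   0.85  1.63] rows 1
[0.0001, 0.0003, 0.0002] [0.0, 0.004, -0.001]
```

```bash
python3 -m crank '[[[0,0,0,0,0,0,-1],[0,0,0,0,0,0,-1],[0,0,0,0,0,0,-1]]]' 40; python3 plan.py 452 -52.5 34 87.4;python3 - <<'E'
from h import *
n="scene"
p,d=manip.camera(n)
u,v=308,220
r=30;cv2.imwrite("pics/tip7.png",cv2.resize(p[v-r:v+r,u-r:u+r],(600,600),interpolation=cv2.INTER_CUBIC)[:,:,::-1])
E
```

```text
time_s: 8.2
position: [452.2, -52.8, 34.4]
orientation: [0.002, 0.023, 1.0, 0.0]
wrist_force: [0.0, -0.5, 0.8]
finger_gap: 42.5
now [452.2 -52.8  34.4] t 8.2 gap 42.5 F [ 0.  -0.5  0.8] j [-0.37  0.19  0.41  2.12 -0.1   0.85  1.63] rows 1
[0.0002, 0.0003, 0.0004] [0.0, 0.004, -0.001]
```

View pics/tip7.png

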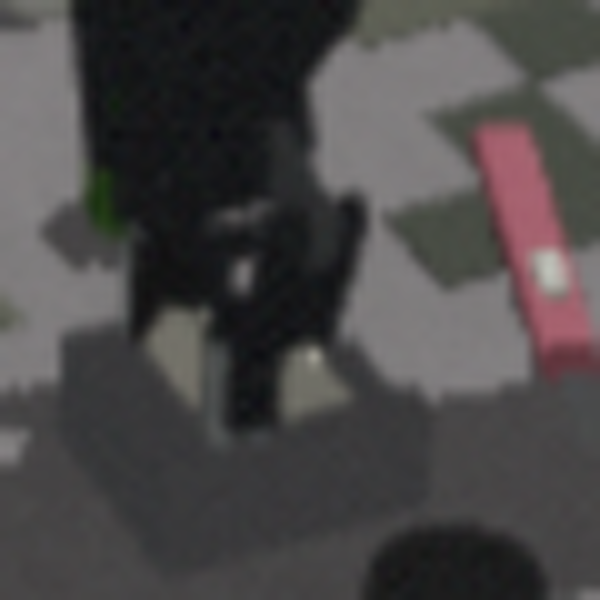

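```bash
python3 -m crank '[[[0,0,0,0,0,0,-1],[0,0,-0.005,0,0,0,-1],[0,0,-0.01,0,0,0,-1],[0,0,-0.015,0,0,0,-1],[0,0,-0.02,0,0,0,-1],[0,0,-0.02,0,0,0,-1],[0,0,0,0,0,0,-1]]]' 60; python3 plan.py 452 -52.5 120 87.4;python3 - <<'E'
from h import *
n="scene"
p,d=manip.camera(n)
u,v=300,200
r=40;cv2.imwrite("pics/tip8.png",cv2.resize(p[v-r:v+r,u-r:u+r],(600,600),interpolation=cv2.INTER_CUBIC)[:,:,::-1])
E
```

```text
time_s: 8.95
position: [451.1, -53.2, 108.9]
orientation: [0.001, 0.023, 1.0, -0.0]
wrist_force: [0.0, 0.3, -0.4]
finger_gap: 42.2
now [451.1 -53.2 108.9] t 8.9 gap 42.2 F [ 0.   0.3 -0.4] j [-0.39  0.06  0.42  2.06 -0.03  1.02  1.57] rows 1
[-0.0009, 0.0007, -0.0111] [-0.001, 0.003, -0.001]
```

View pics/tip8.png

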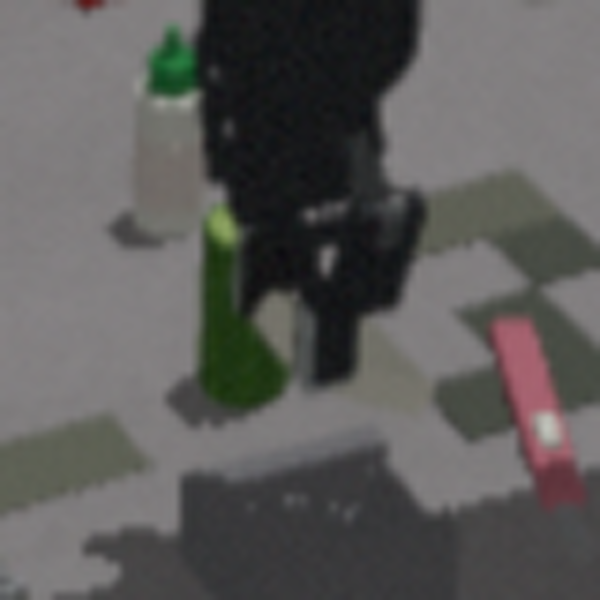

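Tile held, still tilted about 32°. I'll carry it high to tray3, then pitch the tool to level it.

```bash
python3 -m crank '[[[0,0,-0.03,0,0,0,-1],[0,0,-0.03,0,0,0,-1]]]'; python3 plan.py 622 -177 170 101.3 24 35
```

```text
time_s: 9.2
position: [447.1, -53.0, 164.9]
orientation: [-0.003, 0.023, 1.0, -0.001]
wrist_force: [1.2, 0.1, 0.0]
finger_gap: 41.9
now [447.1 -53.  164.9] t 9.2 gap 41.9 F [1.2 0.1 0. ] j [-0.4  -0.02  0.41  2.    0.01  1.16  1.54] rows 7
[-0.026, -0.017, -0.001] [0.007, 0.059, -0.034]
[-0.025, -0.017, -0.002] [0.007, 0.059, -0.034]
[-0.024, -0.018, -0.004] [0.007, 0.059, -0.034]
[-0.023, -0.019, -0.005] [0.007, 0.059, -0.034]
[-0.022, -0.02, -0.006] [0.007, 0.059, -0.034]
[-0.021, -0.021, -0.007] [0.007, 0.059, -0.034]
[-0.02, -0.022, -0.008] [0.007, 0.059, -0.034]
```

```bash
python3 -m crank '[[[-0.026,-0.017,-0.001,0.007,0.059,-0.034,-1],[-0.025,-0.017,-0.002,0.007,0.059,-0.034,-1],[-0.024,-0.018,-0.004,0.007,0.059,-0.034,-1],[-0.023,-0.019,-0.005,0.007,0.059,-0.034,-1],[-0.022,-0.02,-0.006,0.007,0.059,-0.034,-1],[-0.021,-0.021,-0.007,0.007,0.059,-0.034,-1],[-0.02,-0.022,-0.008,0.007,0.059,-0.034,-1],[0,0,0,0,0,0,-1]]]'; python3 plan.py 621 -177 60 101.3 24 35;python3 - <<'E'
from h import *
p,d=manip.camera("scene"); t,_=manip.camera("top")
q=proj("scene",manip.get_obs()["position"]);print(q)
u,v=q.astype(int)
r=50;a=cv2.resize(p[v-r:v+r,u-r:u+r],(400,400),interpolation=cv2.INTER_CUBIC)[:,:,::-1]
q=proj("top",manip.get_obs()["position"]);u,v=q.astype(int);print(q)
b=cv2.resize(t[v-r:v+r,u-r:u+r],(400,400),interpolation=cv2.INTER_CUBIC)[:,:,::-1]
cv2.imwrite("pics/p1.png",cv2.hconcat([a,b]))
E
```

```text
time_s: 10.0
position: [626.5, -177.9, 165.9]
orientation: [-0.216, -0.104, 0.971, -0.017]
wrist_force: [-0.1, 0.8, -2.0]
finger_gap: 41.9
now [ 626.5 -177.9  165.9] t 10.0 gap 41.9 F [-0.1  0.8 -2. ] j [-0.11  0.79  0.47  1.07 -0.13  1.74  2.09] rows 4
[-0.01, 0.0, 0.025] [0.001, -0.004, 0.004]
[-0.01, 0.0, 0.025] [0.001, -0.004, 0.004]
[-0.01, 0.0, 0.025] [0.001, -0.004, 0.004]
[-0.01, 0.0, 0.025] [0.001, -0.004, 0.004]
[220.80407864 180.07749452]
[275.56021603 130.95731682]
```

View pics/p1.png

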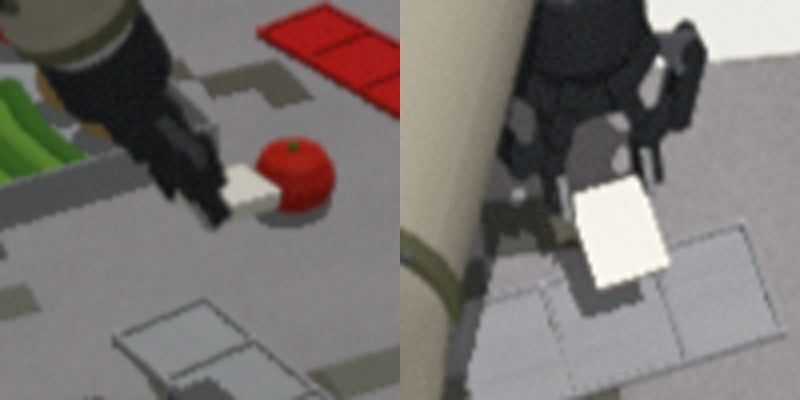

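```bash
python3 -m crank '[[[-0.01,0,0.025,0,-0.004,0.004,-1],[-0.01,0,0.025,0,-0.004,0.004,-1],[-0.01,0,0.025,0,-0.004,0.004,-1],[-0.01,0,0.025,0,-0.004,0.004,-1],[0,0,0,0,0,0,-1]]]'; python3 plan.py 621 -177 22 101.3 24 35;python3 - <<'E'
from h import *
p,d=manip.camera("scene"); t,_=manip.camera("top")
q=proj("scene",manip.get_obs()["position"]);print(q)
u,v=q.astype(int)
r=50;a=cv2.resize(p[v-r:v+r,u-r:u+r],(400,400),interpolation=cv2.INTER_CUBIC)[:,:,::-1]
q=proj("top",manip.get_obs()["position"]);u,v=q.astype(int);print(q)
b=cv2.resize(t[v-r:v+r,u-r:u+r],(400,400),interpolation=cv2.INTER_CUBIC)[:,:,::-1]
cv2.imwrite("pics/p2.png",cv2.hconcat([a,b]))
E
```

```text
time_s: 10.6
position: [618.4, -174.9, 64.7]
orientation: [-0.199, -0.094, 0.975, -0.017]
wrist_force: [0.5, 0.1, -0.9]
finger_gap: 41.8
now [ 618.4 -174.9   64.7] t 10.6 gap 41.8 F [ 0.5  0.1 -0.9] j [-0.13  0.82  0.45  1.22 -0.16  1.53  2.05] rows 2
[-0.009, -0.001, 0.019] [0.003, 0.008, -0.002]
[-0.01, -0.001, 0.019] [0.003, 0.008, -0.002]
[224.19075568 210.24500966]
[275.03626449 147.30267739]
```

View pics/p2.png

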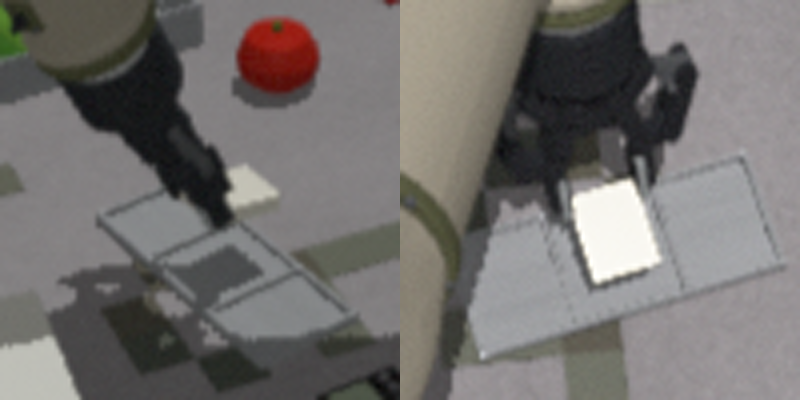

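```bash
python3 -m crank '[[[-0.009,-0.001,0.019,0.003,0.008,-0.002,-1],[-0.009,-0.001,0.016,0.003,0.008,-0.002,-1],[0,0,0,0,0,0,-1]]]'; python3 plan.py 621 -177 15 101.3 24 35;python3 - <<'E'
from h import *
p,d=manip.camera("scene"); t,_=manip.camera("top")
q=proj("scene",manip.get_obs()["position"])
u,v=q.astype(int)
r=40;a=cv2.resize(p[v-r:v+r,u-r:u+r],(400,400),interpolation=cv2.INTER_CUBIC)[:,:,::-1]
q=proj("top",manip.get_obs()["position"]);u,v=q.astype(int)
b=cv2.resize(t[v-r:v+r,u-r:u+r],(400,400),interpolation=cv2.INTER_CUBIC)[:,:,::-1]
cv2.imwrite("pics/p3.png",cv2.hconcat([a,b]))
E
```

```text
time_s: 11.0
position: [626.4, -177.2, 32.2]
orientation: [-0.201, -0.097, 0.974, -0.022]
wrist_force: [0.4, -0.4, -1.4]
finger_gap: 41.9
now [ 626.4 -177.2   32.2] t 11.0 gap 41.9 F [ 0.4 -0.4 -1.4] j [-0.12  0.87  0.44  1.21 -0.16  1.49  2.05] rows 1
[-0.002, 0.0013, 0.0179] [-0.004, 0.011, 0.0]
```

View pics/p3.png

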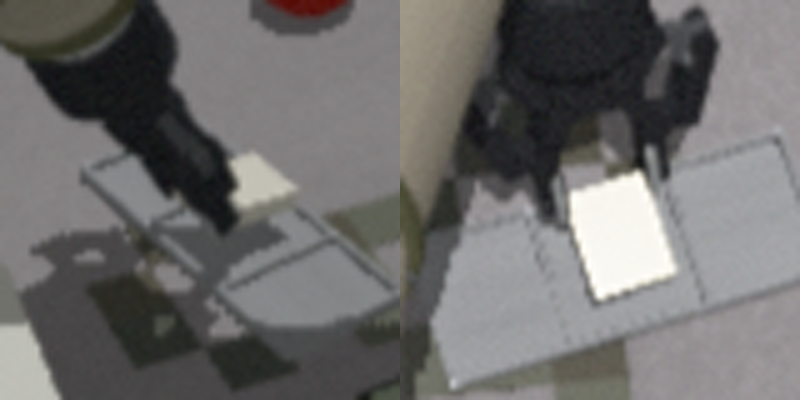

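```bash
python3 -m crank '[[[-0.001,0.001,0.007,-0.002,0.005,0,-1],[-0.001,0,0.006,-0.002,0.005,0,-1],[0,0,0,0,0,0,-1]]]'; python3 plan.py 621 -177 13 101.3 24 35;python3 -m crank '[[[-0.001,0,0.002,0,0,0,-1],[-0.001,0,0.002,0,0,0,-1],[0,0,0,0,0,0,-1]]]'; python3 plan.py 621 -177 13 101.3 24 35
```

```text
time_s: 11.4
position: [624.0, -177.9, 21.9]
orientation: [-0.205, -0.096, 0.974, -0.021]
wrist_force: [-0.1, -0.8, -0.4]
finger_gap: 42.4
now [ 624.  -177.9   21.9] t 11.4 gap 42.4 F [-0.1 -0.8 -0.4] j [-0.12  0.89  0.44  1.21 -0.16  1.48  2.05] rows 1
[-0.0011, 0.0015, 0.0093] [-0.002, 0.004, -0.001]
time_s: 11.7
position: [624.3, -178.1, 17.4]
orientation: [-0.205, -0.096, 0.974, -0.021]
wrist_force: [0.5, -0.7, -1.2]
finger_gap: 41.7
now [ 624.3 -178.1   17.4] t 11.7 gap 41.7 F [ 0.5 -0.7 -1.2] j [-0.12  0.89  0.44  1.21 -0.17  1.48  2.05] rows 1
[0.001, 0.0017, 0.0052] [-0.002, 0.004, -0.002]
```

```bash
python3 -m crank '[[[0,0.001,0.002,0,0,0,-1],[0,0,0.001,0,0,0,-1],[0,0,0,0,0,0,-1]]]'; python3 plan.py 621 -177 13 101.3 24 35;python3 - <<'E'
from h import *
p,d=manip.camera("scene"); t,_=manip.camera("top")
q=proj("scene",manip.get_obs()["position"])
u,v=q.astype(int)
r=30;a=cv2.resize(p[v-r:v+r,u-r:u+r],(400,400),interpolation=cv2.INTER_CUBIC)[:,:,::-1]
q=proj("top",manip.get_obs()["position"]);u,v=q.astype(int)
b=cv2.resize(t[v-r:v+r,u-r:u+r],(400,400),interpolation=cv2.INTER_CUBIC)[:,:,::-1]
cv2.imwrite("pics/p4.png",cv2.hconcat([a,b]))
E
```

```text
time_s: 12.0
position: [623.0, -177.3, 14.6]
orientation: [-0.204, -0.096, 0.974, -0.021]
wrist_force: [-0.1, -0.5, -0.3]
finger_gap: 41.7
now [ 623.  -177.3   14.6] t 12.0 gap 41.7 F [-0.1 -0.5 -0.3] j [-0.12  0.89  0.44  1.22 -0.17  1.47  2.05] rows 1
[0.001, 0.0007, 0.0023] [-0.002, 0.005, -0.002]
```

View pics/p4.png

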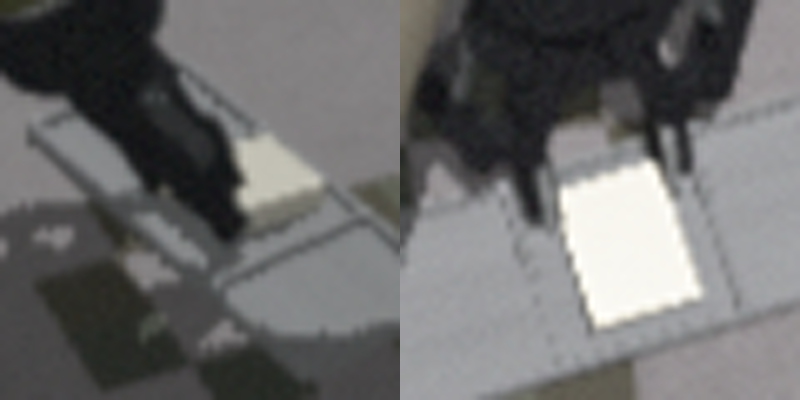

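```bash
python3 -m crank '[[[0,0,0.001,0,0,0,-1],[0,0,0,0,0,0,-1]]]';python3 -m crank '[[[0,0,0.001,0,0,0,-1],[0,0,0,0,0,0,-1]]]'; python3 -m crank '[[[0,0,0.001,0,0,0,-1],[0,0,0,0,0,0,-1]]]'; python3 plan.py 621 -177 13 101.3 24 35
```

```text
time_s: 12.3
position: [622.7, -177.4, 13.9]
orientation: [-0.204, -0.096, 0.974, -0.021]
wrist_force: [0.1, -0.0, -1.5]
finger_gap: 42.0
time_s: 12.5
position: [622.4, -177.5, 13.0]
orientation: [-0.204, -0.096, 0.974, -0.021]
wrist_force: [-0.7, -0.4, -0.9]
finger_gap: 41.9
time_s: 12.7
position: [622.2, -177.6, 12.3]
orientation: [-0.204, -0.096, 0.974, -0.021]
wrist_force: [-0.1, 0.1, 1.5]
finger_gap: 42.1
now [ 622.2 -177.6   12.3] t 12.7 gap 42.1 F [-0.1  0.1  1.5] j [-0.12  0.89  0.44  1.23 -0.17  1.46  2.05] rows 1
[0.0012, 0.0008, -0.0002] [-0.002, 0.006, -0.002]
```

```bash
python3 -m crank '[[[0,0,0,0,0,0,0.1],[0,0,0,0,0,0,0.2],[0,0,0,0,0,0,0.2],[0,0,0,0,0,0,0.2]]]' 20; python3 plan.py 621 -177 13 101.3 24 35;python3 - <<'E'
from h import *
p,d=manip.camera("scene"); t,_=manip.camera("top")
q=proj("scene",manip.get_obs()["position"])
u,v=q.astype(int)
r=30;a=cv2.resize(p[v-r:v+r,u-r:u+r],(400,400),interpolation=cv2.INTER_CUBIC)[:,:,::-1]
q=proj("top",manip.get_obs()["position"]);u,v=q.astype(int)
b=cv2.resize(t[v-r:v+r,u-r:u+r],(400,400),interpolation=cv2.INTER_CUBIC)[:,:,::-1]
cv2.imwrite("pics/p5.png",cv2.hconcat([a,b]))
E
```

```text
time_s: 13.1
position: [622.1, -177.7, 12.4]
orientation: [-0.204, -0.096, 0.974, -0.021]
wrist_force: [0.3, 0.1, -0.7]
finger_gap: 51.2
now [ 622.1 -177.7   12.4] t 13.1 gap 51.2 F [ 0.3  0.1 -0.7] j [-0.12  0.89  0.44  1.23 -0.17  1.46  2.05] rows 1
[0.0011, 0.0009, -0.0002] [-0.002, 0.006, -0.002]
```

View pics/p5.png

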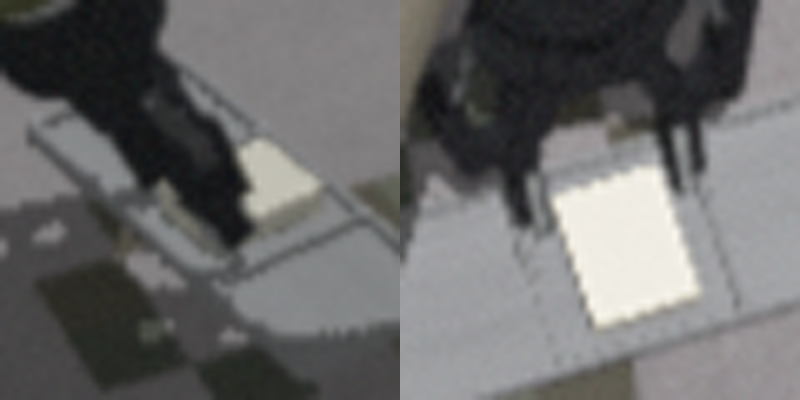

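The tile now lies in the middle bay. I'll withdraw along the tool axis.

```bash
python3 -m crank '[[[0,0,-0.01,0,0,0,0.2],[0,0,-0.02,0,0,0,0.2],[0,0,-0.04,0,0,0,0.2],[0,0,-0.05,0,0,0,0.2],[0,0,-0.04,0,0,0,0.2]]]'; python3 plan.py 560 0 180 90 0 45; python3 - <<'E'
from h import *
p,d=manip.camera("scene"); t,_=manip.camera("top")
u,v=230,227
r=40;a=cv2.resize(p[v-r:v+r,u-r:u+r],(400,400),interpolation=cv2.INTER_CUBIC)[:,:,::-1]
u,v=277,160
b=cv2.resize(t[v-r:v+r,u-r:u+r],(400,400),interpolation=cv2.INTER_CUBIC)[:,:,::-1]
cv2.imwrite("pics/p6.png",cv2.hconcat([a,b]))
E
```

```text
time_s: 13.7
position: [683.5, -164.0, 160.9]
orientation: [-0.209, -0.095, 0.973, -0.02]
wrist_force: [-0.0, -0.4, 0.9]
finger_gap: 51.0
now [ 683.5 -164.   160.9] t 13.7 gap 51.0 F [-0.  -0.4  0.9] j [-0.08  0.92  0.46  0.85 -0.18  1.82  2.03] rows 5
[0.018, 0.037, 0.004] [-0.008, -0.084, 0.038]
[0.02, 0.036, 0.003] [-0.008, -0.084, 0.038]
[0.021, 0.035, 0.001] [-0.008, -0.084, 0.038]
[0.022, 0.035, -0.0] [-0.008, -0.084, 0.038]
[0.024, 0.034, -0.002] [-0.008, -0.084, 0.038]
```

View pics/p6.png

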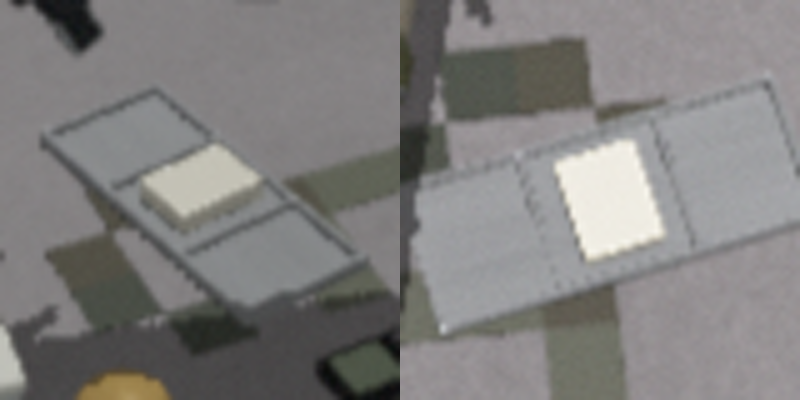

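```bash
python3 -m crank '[[[0.018,0.037,0.004,-0.008,-0.084,0.038,0.8],[0.02,0.036,0.003,-0.008,-0.084,0.038,0.8],[0.021,0.035,0.001,-0.008,-0.084,0.038,0.8],[0.022,0.035,0,-0.008,-0.084,0.038,0.8],[0.024,0.034,-0.002,-0.008,-0.084,0.038,0.8]]]'; python3 plan.py 438 57 110 90; python3 - <<'E'
from h import *
for n,(u,v) in(("top",(276,158)),("scene",(231,228))):
    p,d=manip.camera(n)
    m=(p.min(2)>(200 if n=="top" else 165)).astype(np.uint8)
    nl,lab=cv2.connectedComponents(m,connectivity=4)
    L=lab==lab[v,u];vs,us=np.nonzero(L);X=toplane(n,np.c_[us,vs],18)[:,:2].astype(np.float32)
    print(n,L.sum(),p[v,u],cv2.minAreaRect(X))
E
```

```text
time_s: 14.3
position: [563.5, -3.0, 171.1]
orientation: [-0.001, 0.001, 1.0, -0.004]
wrist_force: [0.5, 0.3, 1.1]
finger_gap: 76.8
now [563.5  -3.  171.1] t 14.3 gap 76.8 F [0.5 0.3 1.1] j [-0.49  0.25  0.48  1.73 -0.12  1.19  1.59] rows 4
[0.031, 0.015, 0.015] [-0.002, -0.0, -0.0]
[0.031, 0.015, 0.015] [-0.002, -0.0, -0.0]
[0.031, 0.015, 0.015] [-0.002, -0.0, -0.0]
[0.031, 0.015, 0.015] [-0.002, -0.0, -0.0]
top 326 [239 236 227] ((604.6310424804688, -183.2884979248047), (56.851173400878906, 41.98762512207031), 11.438075065612793)
scene 219456 [154 152 141] ((-3.01983642578125, -858.205810546875), (3018.48486328125, 3655.174072265625), 64.8555908203125)
```

```bash
python3 -m crank '[[[0.031,0.015,0.015,0,0,0,1],[0.031,0.015,0.015,0,0,0,1],[0.031,0.015,0.015,0,0,0,1],[0.031,0.015,0.015,0,0,0,1],[0,0,0,0,0,0,1]]]'; python3 plan.py 438 57 50 90;python3 - <<'E'
from h import *
p,d=manip.camera("scene")
u,v=323,245
r=40;cv2.imwrite("pics/j1.png",cv2.resize(p[v-r:v+r,u-r:u+r],(480,480),interpolation=cv2.INTER_CUBIC)[:,:,::-1])
E
```

```text
time_s: 14.9
position: [430.1, 61.4, 112.2]
orientation: [-0.002, -0.003, 1.0, -0.001]
wrist_force: [0.5, -0.0, -0.4]
finger_gap: 85.5
now [430.1  61.4 112.2] t 14.9 gap 85.5 F [ 0.5 -0.  -0.4] j [-0.64  0.01  0.39  2.1  -0.    1.04  1.34] rows 2
[-0.004, -0.002, 0.031] [-0.001, -0.002, 0.003]
[-0.004, -0.002, 0.031] [-0.001, -0.002, 0.003]
```

View pics/j1.png

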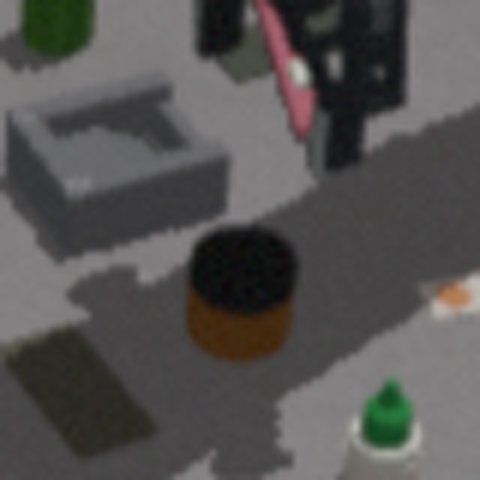

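```bash
python3 -m crank '[[[-0.004,-0.002,0.031,0,-0.002,0.003,1],[-0.004,-0.002,0.031,0,-0.002,0.003,1],[0,0,0,0,0,0,1]]]'; python3 plan.py 438 57 13 90
```

```text
time_s: 15.25
position: [446.6, 56.0, 53.9]
orientation: [0.006, 0.001, 1.0, 0.0]
wrist_force: [0.4, 0.4, -0.3]
finger_gap: 85.7
now [446.6  56.   53.9] t 15.2 gap 85.7 F [ 0.4  0.4 -0.3] j [-0.61  0.13  0.41  2.13 -0.07  0.88  1.4 ] rows 1
[0.0091, 0.0009, 0.0408] [0.001, 0.011, -0.002]
```

```bash
python3 -m crank '[[[0.006,0.001,0.02,0,0.011,-0.002,1],[0,0,0.018,0,0,0,1],[0,0,0,0,0,0,1]]]'; python3 plan.py 438 57 13 90
```

```text
time_s: 15.55
position: [445.9, 56.0, 19.3]
orientation: [0.002, 0.001, 1.0, 0.0]
wrist_force: [-0.1, 0.2, 0.1]
finger_gap: 85.6
now [445.9  56.   19.3] t 15.6 gap 85.6 F [-0.1  0.2  0.1] j [-0.6   0.2   0.4   2.15 -0.11  0.81  1.44] rows 1
[0.0079, 0.001, 0.0062] [0.0, 0.004, -0.003]
```

```bash
python3 -m crank '[[[0.008,0.001,0.006,0,0.004,-0.003,1],[0,0,0,0,0,0,1]]]'; python3 plan.py 438 57 13 90; python3 -m crank '[[[0,0,0,0,0,0,-1],[0,0,0,0,0,0,-1],[0,0,0,0,0,0,-1],[0,0,0,0,0,0,-1],[0,0,0,0,0,0,-1]]]' 40; python3 plan.py 438 57 13 90
```

```text
time_s: 15.75
position: [439.5, 57.0, 15.5]
orientation: [0.001, 0.0, 1.0, 0.0]
wrist_force: [0.8, 0.2, 0.1]
finger_gap: 85.2
now [439.5  57.   15.5] t 15.8 gap 85.2 F [0.8 0.2 0.1] j [-0.6   0.2   0.4   2.16 -0.11  0.8   1.44] rows 1
[0.0015, 0.0, 0.0025] [0.001, 0.002, -0.0]
time_s: 16.25
position: [441.5, 57.6, 18.6]
orientation: [0.003, 0.0, 1.0, 0.001]
wrist_force: [-0.8, 0.0, -0.8]
finger_gap: 46.7
now [441.5  57.6  18.6] t 16.2 gap 46.7 F [-0.8  0.  -0.8] j [-0.6   0.19  0.4   2.16 -0.11  0.8   1.43] rows 1
[0.0035, -0.0006, 0.0056] [0.003, 0.006, -0.0]
```

```bash
python3 -m crank '[[[0,0,-0.01,0,0,0,-1],[0,0,-0.03,0,0,0,-1],[0,0,-0.04,0,0,0,-1],[0,0,-0.02,0,0,0,-1]]]'; python3 plan.py 622 141 120 87.6 0 40
```

```text
time_s: 16.65
position: [438.4, 56.0, 120.8]
orientation: [-0.0, 0.001, 1.0, -0.001]
wrist_force: [0.5, -0.2, -1.2]
finger_gap: 46.9
now [438.4  56.  120.8] t 16.6 gap 46.9 F [ 0.5 -0.2 -1.2] j [-0.64  0.01  0.41  2.08 -0.01  1.05  1.35] rows 6
[-0.031, 0.014, 0.0] [-0.0, -0.0, 0.007]
[-0.03, 0.014, 0.0] [-0.0, -0.0, 0.007]
[-0.03, 0.015, 0.0] [-0.0, -0.0, 0.007]
[-0.03, 0.015, 0.0] [-0.0, -0.0, 0.007]
[-0.03, 0.015, 0.0] [-0.0, -0.0, 0.007]
[-0.03, 0.015, 0.0] [-0.0, -0.0, 0.007]
```

```bash
python3 -m crank '[[[-0.031,0.014,0,0,0,0.007,-1],[-0.03,0.014,0,0,0,0.007,-1],[-0.03,0.015,0,0,0,0.007,-1],[-0.03,0.015,0,0,0,0.007,-1],[-0.03,0.015,0,0,0,0.007,-1],[-0.03,0.015,0,0,0,0.007,-1],[0,0,0,0,0,0,-1]]]'; python3 plan.py 622 141 60 87.6 0 40; python3 - <<'E'
from h import *
p,d=manip.camera("scene"); t,_=manip.camera("top")
u,v=282,300
r=45;a=cv2.resize(p[v-r:v+r,u-r:u+r],(400,400),interpolation=cv2.INTER_CUBIC)[:,:,::-1]
u,v=146,169
b=cv2.resize(t[v-r:v+r,u-r:u+r],(400,400),interpolation=cv2.INTER_CUBIC)[:,:,::-1]
cv2.imwrite("pics/j2.png",cv2.hconcat([a,b]))
E
```

```text
time_s: 17.35
position: [629.2, 144.7, 131.4]
orientation: [0.004, 0.022, 1.0, 0.002]
wrist_force: [-0.8, 0.2, -1.5]
finger_gap: 46.5
now [629.2 144.7 131.4] t 17.4 gap 46.5 F [-0.8  0.2 -1.5] j [-0.6   0.46  0.41  1.55 -0.19  1.16  1.37] rows 2
[0.004, -0.002, 0.036] [0.002, 0.004, -0.001]
[0.004, -0.002, 0.036] [0.002, 0.004, -0.001]
```

View pics/j2.png

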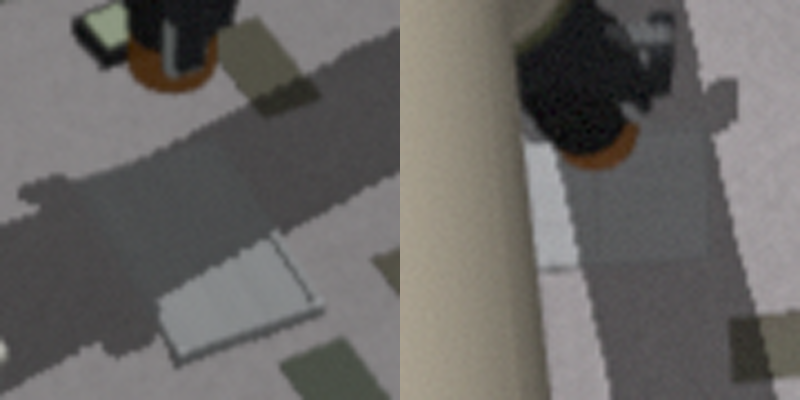

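```bash
python3 -m crank '[[[0.004,-0.002,0.036,0.002,0.004,0,-1],[0.004,-0.002,0.036,0.002,0.004,0,-1],[0,0,0,0,0,0,-1]]]'; python3 plan.py 622 141 30 87.6 0 40
```

```text
time_s: 17.75
position: [618.2, 137.4, 60.6]
orientation: [0.001, 0.024, 1.0, 0.0]
wrist_force: [-0.9, 0.5, -0.6]
finger_gap: 46.9
now [618.2 137.4  60.6] t 17.8 gap 46.9 F [-0.9  0.5 -0.6] j [-0.59  0.51  0.39  1.64 -0.22  1.03  1.39] rows 1
[-0.0036, 0.0038, 0.0306] [0.001, 0.001, -0.006]
```

```bash
python3 -m crank '[[[-0.004,0.004,0.015,0.001,0.001,-0.006,-1],[0,0,0.015,0,0,0,-1],[0,0,0,0,0,0,-1]]]'; python3 plan.py 622 141 22.5 87.6 0 40;  python3 - <<'E'
from h import *
p,d=manip.camera("scene"); t,_=manip.camera("top")
u,v=282,300
r=45;a=cv2.resize(p[v-r:v+r,u-r:u+r],(400,400),interpolation=cv2.INTER_CUBIC)[:,:,::-1]
u,v=146,169
b=cv2.resize(t[v-r:v+r,u-r:u+r],(400,400),interpolation=cv2.INTER_CUBIC)[:,:,::-1]
cv2.imwrite("pics/j3.png",cv2.hconcat([a,b]))
E
```

```text
time_s: 18.05
position: [623.7, 141.3, 32.8]
orientation: [0.002, 0.021, 1.0, 0.001]
wrist_force: [0.2, -0.8, -0.5]
finger_gap: 46.6
now [623.7 141.3  32.8] t 18.1 gap 46.6 F [ 0.2 -0.8 -0.5] j [-0.58  0.56  0.38  1.64 -0.23  0.99  1.4 ] rows 1
[0.0017, -0.0004, 0.0103] [0.002, 0.004, -0.0]
```

View pics/j3.png

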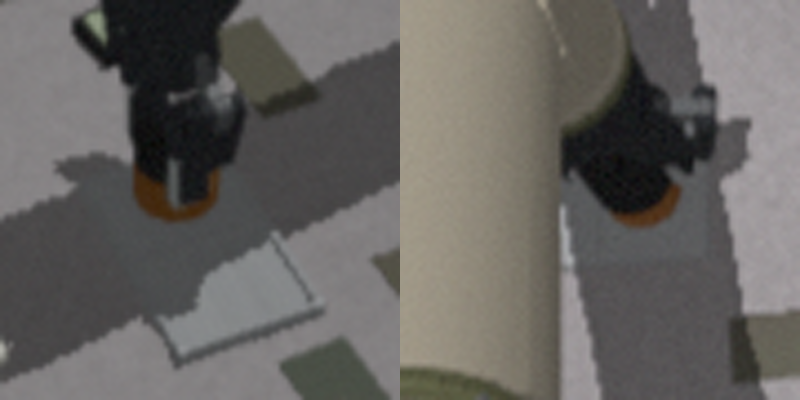

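```bash
python3 -m crank '[[[0.002,0,0.005,0.002,0.004,0,-1],[0,0,0.003,0,0,0,-1],[0,0,0,0,0,0,-1]]]'; python3 plan.py 622 141 22.5 87.6 0 40; python3 -m crank '[[[0,0,0.002,0,0,0,-1],[0,0,0,0,0,0,-1]]]';  python3 plan.py 622 141 22.5 87.6 0 40
```

```text
time_s: 18.45
position: [623.9, 142.0, 28.0]
orientation: [0.002, 0.021, 1.0, 0.001]
wrist_force: [0.5, -0.5, -1.0]
finger_gap: 46.8
now [623.9 142.   28. ] t 18.4 gap 46.8 F [ 0.5 -0.5 -1. ] j [-0.58  0.56  0.37  1.64 -0.24  0.98  1.4 ] rows 1
[0.0019, -0.0011, 0.0055] [0.001, 0.004, -0.0]
time_s: 18.65
position: [624.1, 142.1, 26.2]
orientation: [0.002, 0.021, 1.0, 0.001]
wrist_force: [0.4, 0.3, -0.9]
finger_gap: 46.4
now [624.1 142.1  26.2] t 18.6 gap 46.4 F [ 0.4  0.3 -0.9] j [-0.58  0.56  0.37  1.64 -0.24  0.98  1.4 ] rows 1
[0.0021, -0.0012, 0.0036] [0.002, 0.005, -0.0]
```

```bash
python3 -m crank '[[[0.001,0,0.003,0,0,0,-1],[0,0,0,0,0,0,-1]]]'; python3 -m crank '[[[0,0,0.002,0,0,0,-1],[0,0,0,0,0,0,-1]]]';  python3 -m crank '[[[0,0,0.001,0,0,0,-1],[0,0,0,0,0,0,-1]]]';  python3 plan.py 622 141 22.5 87.6 0 40
```

```text
time_s: 18.85
position: [623.1, 142.1, 23.0]
orientation: [0.003, 0.021, 1.0, 0.001]
wrist_force: [-0.4, 0.6, -1.0]
finger_gap: 46.6
time_s: 19.05
position: [623.9, 142.1, 22.5]
orientation: [0.003, 0.021, 1.0, 0.001]
wrist_force: [0.8, -0.1, -1.2]
finger_gap: 46.7
time_s: 19.25
position: [624.2, 142.2, 22.3]
orientation: [0.004, 0.021, 1.0, 0.001]
wrist_force: [-0.1, -1.6, -2.0]
finger_gap: 46.5
now [624.2 142.2  22.3] t 19.2 gap 46.5 F [-0.1 -1.6 -2. ] j [-0.58  0.57  0.37  1.65 -0.24  0.97  1.4 ] rows 1
[0.0022, -0.0013, -0.0002] [0.003, 0.007, -0.0]
```

```bash
python3 -m crank '[[[0,0,0,0,0,0,0.3],[0,0,0,0,0,0,0.4],[0,0,0,0,0,0,0.5],[0,0,0,0,0,0,0.5]]]';  python3 plan.py 624 141 22.5 87.6 0 40; python3 -m crank '[[[0,0,-0.01,0,0,0,0.5],[0,0,-0.03,0,0,0,0.5],[0,0,-0.04,0,0,0,0.5],[0,0,-0.04,0,0,0,0.5]]]'; python3 - <<'E'
from h import *
p,d=manip.camera("scene"); t,_=manip.camera("top")
u,v=282,300
r=45;a=cv2.resize(p[v-r:v+r,u-r:u+r],(400,400),interpolation=cv2.INTER_CUBIC)[:,:,::-1]
u,v=146,169
b=cv2.resize(t[v-r:v+r,u-r:u+r],(400,400),interpolation=cv2.INTER_CUBIC)[:,:,::-1]
cv2.imwrite("pics/j4.png",cv2.hconcat([a,b]))
E
```

```text
time_s: 19.65
position: [624.2, 142.2, 21.7]
orientation: [0.004, 0.021, 1.0, 0.001]
wrist_force: [-0.3, -0.2, 0.8]
finger_gap: 64.0
now [624.2 142.2  21.7] t 19.6 gap 64.0 F [-0.3 -0.2  0.8] j [-0.58  0.57  0.37  1.65 -0.24  0.96  1.4 ] rows 1
[0.0001, -0.0012, -0.0008] [0.003, 0.007, -0.0]
time_s: 20.05
position: [619.7, 141.0, 140.8]
orientation: [-0.002, 0.021, 1.0, -0.001]
wrist_force: [0.7, -0.3, 0.6]
finger_gap: 63.9
```

View pics/j4.png

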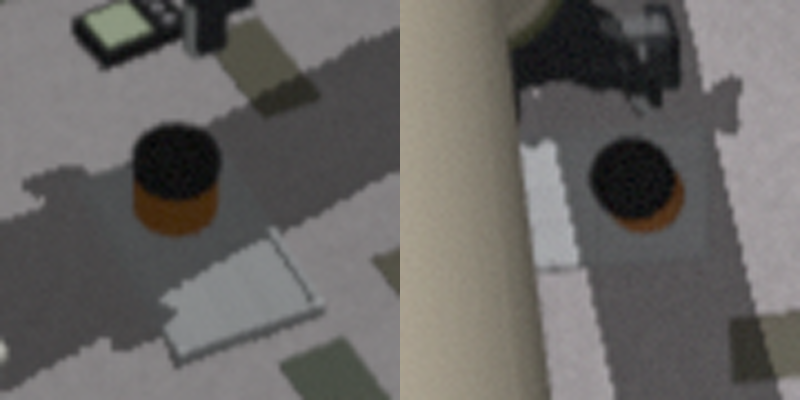

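```bash
python3 plan.py 470 -140 150 10
```

```text
now [623.3 141.6 146. ] t 20.1 gap 64.0 F [ 0.6 -0.3 -0.1] j [-0.61  0.43  0.41  1.55 -0.18  1.19  1.36] rows 10
[0.014, -0.029, -0.001] [0.001, 0.0, 0.135]
[0.01, -0.03, -0.001] [0.001, 0.0, 0.135]
[0.006, -0.032, -0.001] [0.001, 0.0, 0.135]
[0.002, -0.032, -0.0] [0.001, 0.0, 0.135]
[-0.003, -0.032, -0.0] [0.001, 0.0, 0.135]
[-0.007, -0.031, -0.0] [0.001, 0.0, 0.135]
[-0.011, -0.03, -0.0] [0.001, 0.0, 0.135]
[-0.015, -0.028, -0.0] [0.001, 0.0, 0.135]
[-0.019, -0.026, -0.0] [0.001, 0.0, 0.135]
[-0.022, -0.023, -0.0] [0.001, 0.0, 0.135]
```

```bash
python3 -m crank '[[[0.014,-0.029,0,0,0,0.135,1],[0.01,-0.03,0,0,0,0.135,1],[0.006,-0.032,0,0,0,0.135,1],[0.002,-0.032,0,0,0,0.135,1],[-0.003,-0.032,0,0,0,0.135,1],[-0.007,-0.031,0,0,0,0.135,1],[-0.011,-0.03,0,0,0,0.135,1],[-0.015,-0.028,0,0,0,0.135,1]]]'; python3 plan.py 405 -172.5 120 0
```

```text
time_s: 20.95
position: [496.1, -84.5, 148.1]
orientation: [0.004, 0.546, 0.837, 0.007]
wrist_force: [-0.2, -0.2, 0.5]
finger_gap: 85.5
now [496.1 -84.5 148.1] t 20.9 gap 85.5 F [-0.2 -0.2  0.5] j [-0.57  0.13  0.71  1.93 -0.1   1.11  0.59] rows 3
[-0.015, -0.04, 0.009] [0.005, -0.002, 0.138]
[-0.02, -0.037, 0.009] [0.005, -0.002, 0.138]
[-0.025, -0.034, 0.009] [0.005, -0.002, 0.138]
```

```bash
python3 -m crank '[[[-0.015,-0.04,0.009,0.005,0,0.138,1],[-0.02,-0.037,0.009,0.005,0,0.138,1],[-0.025,-0.034,0.009,0.005,0,0.138,1],[0,0,0,0,0,0,1]]]'; python3 plan.py 405 -172.5 70 0 0 40;python3 - <<'E'
from h import *
p,d=manip.camera("scene")
q=proj("scene",[405,-172,40]);u,v=q.astype(int)
r=40;cv2.imwrite("pics/k1.png",cv2.resize(p[v-r:v+r,u-r:u+r],(480,480),interpolation=cv2.INTER_CUBIC)[:,:,::-1])
E
```

```text
time_s: 21.35
position: [399.8, -178.9, 119.8]
orientation: [-0.001, 0.717, 0.697, 0.004]
wrist_force: [0.2, 0.2, 0.3]
finger_gap: 85.5
now [ 399.8 -178.9  119.8] t 21.4 gap 85.5 F [0.2 0.2 0.3] j [-0.49 -0.02  0.82  2.1   0.01  1.05  0.3 ] rows 2
[0.003, 0.002, 0.025] [0.002, -0.004, -0.014]
[0.003, 0.003, 0.025] [0.002, -0.004, -0.014]
```

View pics/k1.png

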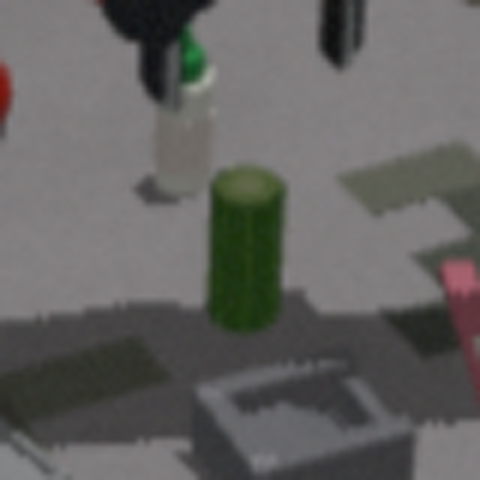

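```bash
python3 -m crank '[[[0.003,0.002,0.02,0.002,-0.004,-0.014,1],[0.003,0.003,0.018,0.002,-0.004,-0.014,1],[0,0,0,0,0,0,1]]]'; python3 plan.py 405 -172.5 28 0 0 40
```

```text
time_s: 21.7
position: [410.6, -169.4, 83.6]
orientation: [0.002, 0.703, 0.712, 0.002]
wrist_force: [0.1, 0.3, 0.3]
finger_gap: 85.5
now [ 410.6 -169.4   83.6] t 21.7 gap 85.5 F [0.1 0.3 0.3] j [-0.49  0.08  0.82  2.13 -0.07  0.96  0.38] rows 2
[-0.002, -0.003, 0.028] [0.003, -0.0, 0.006]
[-0.002, -0.003, 0.028] [0.003, -0.0, 0.006]
```

```bash
python3 -m crank '[[[-0.003,-0.005,0.006,0.002,0,0.006,1],[0,0,0,0,0,0,1],[0,0,0.025,0,0,0,1],[0,0,0.022,0,0,0,1],[0,0,0,0,0,0,1]]]'; python3 plan.py 405 -172.5 28 0 0 40
```

```text
time_s: 22.2
position: [409.3, -172.3, 32.7]
orientation: [0.003, 0.704, 0.71, 0.004]
wrist_force: [-0.2, -0.2, 1.3]
finger_gap: 85.6
now [ 409.3 -172.3   32.7] t 22.2 gap 85.6 F [-0.2 -0.2  1.3] j [-0.45  0.2   0.81  2.17 -0.2   0.84  0.49] rows 1
[-0.0002, -0.0043, 0.0047] [0.01, -0.001, 0.01]
```

```bash
python3 -m crank '[[[0,-0.005,0.004,0.008,0,0.008,1],[0,0,0,0,0,0,1]]]'; python3 plan.py 405 -172.5 28 0; python3 -m crank '[[[0,0,0,0,0,0,-1],[0,0,0,0,0,0,-1],[0,0,0,0,0,0,-1],[0,0,0,0,0,0,-1],[0,0,0,0,0,0,-1],[0,0,0,0,0,0,-1]]]' 35; python3 plan.py 405 -172.5 28 0
```

```text
time_s: 22.4
position: [404.6, -172.8, 30.1]
orientation: [0.001, 0.707, 0.707, 0.001]
wrist_force: [1.0, 0.9, -0.8]
finger_gap: 85.0
now [ 404.6 -172.8   30.1] t 22.4 gap 85.0 F [ 1.   0.9 -0.8] j [-0.45  0.2   0.81  2.17 -0.2   0.84  0.49] rows 1
[0.0003, 0.0004, 0.0021] [0.003, -0.0, 0.0]
time_s: 23.0
position: [406.3, -172.8, 32.7]
orientation: [0.002, 0.707, 0.707, 0.003]
wrist_force: [-0.3, -0.7, -0.6]
finger_gap: 35.6
now [ 406.3 -172.8   32.7] t 23.0 gap 35.6 F [-0.3 -0.7 -0.6] j [-0.45  0.19  0.81  2.17 -0.19  0.84  0.48] rows 1
[0.0003, -0.0014, 0.0046] [0.007, -0.001, 0.001]
```

```bash
python3 -m crank '[[[0,0,-0.01,0,0,0,-1],[0,0,-0.03,0,0,0,-1],[0,0,-0.04,0,0,0,-1],[0,0,-0.04,0,0,0,-1],[0,0,0,0,0,0,-1]]]'; python3 plan.py 540 0 155 0 0 40
```

```text
time_s: 23.5
position: [403.8, -174.5, 158.4]
orientation: [0.002, 0.708, 0.706, 0.001]
wrist_force: [0.0, -0.2, -1.0]
finger_gap: 35.4
now [ 403.8 -174.5  158.4] t 23.5 gap 35.4 F [ 0.  -0.2 -1. ] j [-0.54 -0.09  0.83  2.06  0.07  1.14  0.25] rows 6
[0.029, 0.023, 0.001] [0.001, 0.0, -0.0]
[0.029, 0.023, 0.001] [0.001, 0.0, -0.0]
[0.029, 0.023, 0.001] [0.001, 0.0, -0.0]
[0.029, 0.023, 0.001] [0.001, 0.0, -0.0]
[0.029, 0.023, 0.001] [0.001, 0.0, -0.0]
[0.029, 0.023, 0.001] [0.001, 0.0, -0.0]
```

```bash
python3 -m crank '[[[0.029,0.023,0,0,0,0,-1],[0.029,0.023,0,0,0,0,-1],[0.029,0.023,0,0,0,0,-1],[0.029,0.023,0,0,0,0,-1],[0.029,0.023,0,0,0,0,-1],[0.029,0.023,0,0,0,0,-1]]]'; python3 plan.py 624 207 140 -2.4 0 40
```

```text
time_s: 24.1
position: [545.6, -0.6, 162.3]
orientation: [0.003, 0.712, 0.702, 0.003]
wrist_force: [-0.1, 0.8, -0.5]
finger_gap: 35.5
now [545.6  -0.6 162.3] t 24.1 gap 35.5 F [-0.1  0.8 -0.5] j [-0.69  0.23  0.7   1.8  -0.16  1.16  0.04] rows 6
[0.035, 0.013, 0.004] [0.001, -0.0, 0.005]
[0.035, 0.012, 0.004] [0.001, -0.0, 0.005]
[0.035, 0.012, 0.004] [0.001, -0.0, 0.005]
[0.035, 0.012, 0.004] [0.001, -0.0, 0.005]
[0.035, 0.012, 0.004] [0.001, -0.0, 0.005]
[0.035, 0.012, 0.004] [0.001, -0.0, 0.005]
```

```bash
python3 -m crank '[[[0.035,0.013,0.004,0,0,0.005,-1],[0.035,0.012,0.004,0,0,0.005,-1],[0.035,0.012,0.004,0,0,0.005,-1],[0.035,0.012,0.004,0,0,0.005,-1],[0.035,0.012,0.004,0,0,0.005,-1],[0.035,0.012,0.004,0,0,0.005,-1],[0,0,0,0,0,0,-1]]]'; python3 plan.py 624 207 70 -2.4 0 40;  python3 - <<'E'
from h import *
p,d=manip.camera("scene"); t,_=manip.camera("top")
u,v=282,300
r=45;a=cv2.resize(p[v-r:v+r,u-r:u+r],(400,400),interpolation=cv2.INTER_CUBIC)[:,:,::-1]
u,v=146,169
b=cv2.resize(t[v-r:v+r,u-r:u+r],(400,400),interpolation=cv2.INTER_CUBIC)[:,:,::-1]
cv2.imwrite("pics/k2.png",cv2.hconcat([a,b]))
E
```

```text
time_s: 24.8
position: [626.7, 220.2, 135.7]
orientation: [0.003, 0.722, 0.692, 0.001]
wrist_force: [-1.1, 0.2, -0.7]
finger_gap: 35.1
now [626.7 220.2 135.7] t 24.8 gap 35.1 F [-1.1  0.2 -0.7] j [-0.83  0.53  0.58  1.5  -0.3   1.2  -0.25] rows 2
[-0.007, -0.001, 0.033] [0.003, 0.001, -0.0]
[-0.007, -0.001, 0.033] [0.003, 0.001, -0.0]
```

View pics/k2.png

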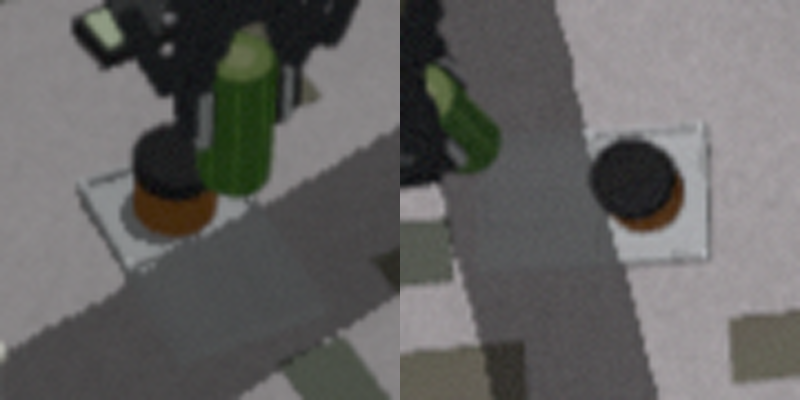

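```bash
python3 -m crank '[[[-0.006,-0.001,0.033,0.003,0,0,-1],[-0.006,-0.001,0.03,0.003,0,0,-1],[0,0,0,0,0,0,-1]]]'; python3 plan.py 624 207 45 -2.4 0 40
```

```text
time_s: 25.2
position: [625.3, 197.7, 74.1]
orientation: [0.003, 0.725, 0.689, -0.001]
wrist_force: [-0.2, -0.3, -0.5]
finger_gap: 35.3
now [625.3 197.7  74.1] t 25.2 gap 35.3 F [-0.2 -0.3 -0.5] j [-0.79  0.57  0.56  1.57 -0.33  1.09 -0.2 ] rows 1
[0.0094, -0.0018, 0.029] [0.003, 0.006, -0.01]
```

```bash
python3 -m crank '[[[0.009,-0.002,0.002,0.003,0.004,-0.01,-1],[0,0,0.015,0,0,0,-1],[0,0,0.01,0,0,0,-1],[0,0,0,0,0,0,-1]]]'; python3 plan.py 624 207 37 -2.4 0 40;  python3 - <<'E'
from h import *
p,d=manip.camera("scene"); t,_=manip.camera("top")
u,v=282,300
r=45;a=cv2.resize(p[v-r:v+r,u-r:u+r],(400,400),interpolation=cv2.INTER_CUBIC)[:,:,::-1]
u,v=146,169
b=cv2.resize(t[v-r:v+r,u-r:u+r],(400,400),interpolation=cv2.INTER_CUBIC)[:,:,::-1]
cv2.imwrite("pics/k3.png",cv2.hconcat([a,b]))
E
```

```text
time_s: 25.6
position: [625.3, 206.8, 49.5]
orientation: [0.001, 0.722, 0.692, 0.001]
wrist_force: [0.2, 0.3, -1.1]
finger_gap: 35.1
now [625.3 206.8  49.5] t 25.6 gap 35.1 F [ 0.2  0.3 -1.1] j [-0.79  0.6   0.55  1.58 -0.35  1.05 -0.19] rows 1
[0.0002, -0.0014, 0.0125] [0.003, 0.0, -0.001]
```

View pics/k3.png

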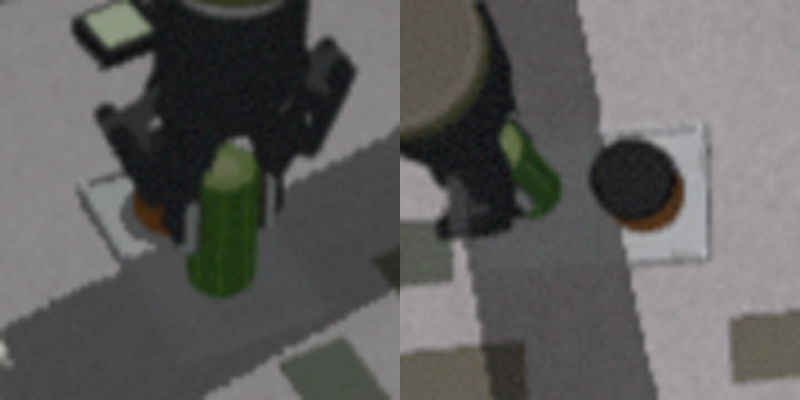

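```bash
python3 -m crank '[[[0,-0.001,0.006,0.003,0,0,-1],[0,0,0.003,0,0,0,-1],[0,0,0,0,0,0,-1]]]'; python3 -m crank '[[[0,0,0.002,0,0,0,-1],[0,0,0,0,0,0,-1]]]';python3 -m crank '[[[0,0,0.002,0,0,0,-1],[0,0,0,0,0,0,-1]]]';python3 plan.py 624 207 37 -2.4 0 40
```

```text
time_s: 26.0
position: [625.7, 206.9, 42.1]
orientation: [0.001, 0.722, 0.692, 0.001]
wrist_force: [-0.6, 0.7, -0.5]
finger_gap: 35.4
time_s: 26.2
position: [625.7, 206.8, 40.0]
orientation: [0.001, 0.722, 0.692, 0.001]
wrist_force: [0.4, 0.6, -1.1]
finger_gap: 35.2
time_s: 26.4
position: [625.9, 206.9, 38.0]
orientation: [0.001, 0.722, 0.692, 0.001]
wrist_force: [-0.6, 0.2, -0.8]
finger_gap: 35.5
now [625.9 206.9  38. ] t 26.4 gap 35.5 F [-0.6  0.2 -0.8] j [-0.78  0.62  0.54  1.58 -0.35  1.03 -0.19] rows 1
[0.0001, -0.0019, 0.001] [0.003, -0.001, -0.001]
```

```bash
python3 -m crank '[[[0,0,0.001,0,0,0,-1],[0,0,0,0,0,0,-1]]]';python3 -m crank '[[[0,0,0.001,0,0,0,-1],[0,0,0,0,0,0,-1]]]';python3 -m crank '[[[0,0,0.001,0,0,0,-1],[0,0,0,0,0,0,-1]]]'; python3 plan.py 624 207 37 -2.4 0 40
```

```text
time_s: 26.6
position: [625.9, 206.9, 36.9]
orientation: [0.001, 0.722, 0.692, 0.001]
wrist_force: [0.2, 0.3, -1.8]
finger_gap: 35.0
time_s: 26.8
position: [626.2, 207.0, 36.7]
orientation: [0.001, 0.722, 0.692, 0.002]
wrist_force: [-0.3, 1.0, -1.6]
finger_gap: 35.1
time_s: 27.0
position: [626.5, 207.1, 36.7]
orientation: [0.001, 0.722, 0.692, 0.002]
wrist_force: [-0.0, -0.1, -0.3]
finger_gap: 35.4
now [626.5 207.1  36.7] t 27.0 gap 35.4 F [-0.  -0.1 -0.3] j [-0.78  0.62  0.54  1.58 -0.36  1.03 -0.18] rows 1
[-0.0002, -0.0025, -0.0003] [0.005, -0.002, -0.001]
```

```bash
python3 -m crank '[[[0,0,0,0,0,0,0],[0,0,0,0,0,0,0.2],[0,0,0,0,0,0,0.3],[0,0,0,0,0,0,0.3],[0,0,0,0,0,0,0.3],[0,0,-0.01,0,0,0,0.3],[0,0,-0.03,0,0,0,0.3],[0,0,-0.03,0,0,0,0.3]]]'; python3 -m crank '[[[0,0,-0.03,0,0,0,0.5],[0,0,-0.03,0,0,0,0.5],[0,0,0,0,0,0,1]]]';  python3 - <<'E'
from h import *
p,d=manip.camera("scene"); t,_=manip.camera("top")
u,v=282,300
r=45;a=cv2.resize(p[v-r:v+r,u-r:u+r],(400,400),interpolation=cv2.INTER_CUBIC)[:,:,::-1]
u,v=146,169
b=cv2.resize(t[v-r:v+r,u-r:u+r],(400,400),interpolation=cv2.INTER_CUBIC)[:,:,::-1]
cv2.imwrite("pics/k4.png",cv2.hconcat([a,b]))
E
python3 plan.py 460 300 150 80
```

```text
time_s: 27.8
position: [623.7, 206.2, 104.9]
orientation: [-0.0, 0.722, 0.692, -0.001]
wrist_force: [0.9, 0.4, 0.1]
finger_gap: 55.6
time_s: 28.1
position: [625.7, 206.2, 174.0]
orientation: [0.001, 0.722, 0.691, 0.002]
wrist_force: [1.1, 0.5, 0.3]
finger_gap: 76.5
now [624.  206.  169.9] t 28.2 gap 85.2 F [-0.8 -0.9  0.5] j [-0.82  0.49  0.6   1.48 -0.28  1.27 -0.24] rows 10
[0.009, -0.017, 0.002] [-0.0, 0.0, -0.144]
[0.011, -0.015, 0.002] [-0.0, 0.0, -0.144]
[0.013, -0.014, 0.002] [-0.0, 0.0, -0.144]
[0.015, -0.012, 0.002] [-0.0, 0.0, -0.144]
[0.016, -0.009, 0.002] [-0.0, 0.0, -0.144]
[0.018, -0.007, 0.002] [-0.0, 0.0, -0.144]
[0.018, -0.004, 0.002] [-0.0, 0.0, -0.144]
[0.019, -0.002, 0.002] [-0.0, 0.0, -0.144]
[0.019, 0.001, 0.002] [-0.0, 0.0, -0.144]
[0.019, 0.004, 0.002] [-0.0, 0.0, -0.144]
```

View pics/k4.png

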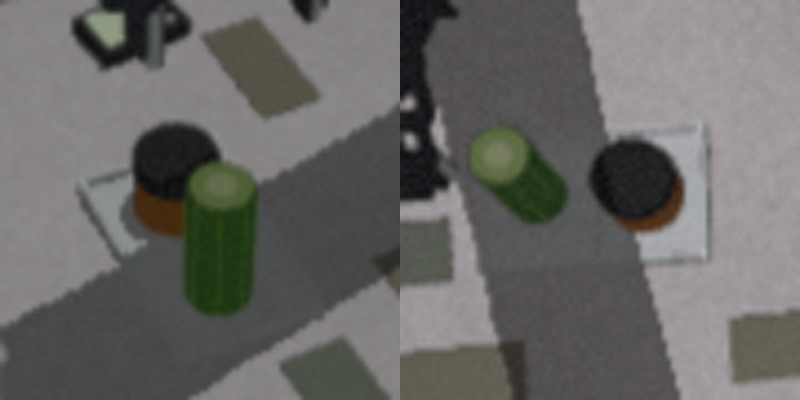

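```bash
python3 plan.py 385 292 120 10 0 40
```

```text
now [624.  206.  169.9] t 28.2 gap 85.2 F [-0.8 -0.9  0.5] j [-0.82  0.49  0.6   1.48 -0.28  1.27 -0.24] rows 7
[0.011, -0.035, 0.007] [-0.0, 0.0, -0.031]
[0.012, -0.034, 0.007] [-0.0, 0.0, -0.031]
[0.013, -0.034, 0.007] [-0.0, 0.0, -0.031]
[0.014, -0.033, 0.007] [-0.0, 0.0, -0.031]
[0.015, -0.033, 0.007] [-0.0, 0.0, -0.031]
[0.016, -0.033, 0.007] [-0.0, 0.0, -0.031]
[0.017, -0.032, 0.007] [-0.0, 0.0, -0.031]
```

```bash
python3 -m crank '[[[0.011,-0.035,0.007,0,0,-0.031,1],[0.012,-0.034,0.007,0,0,-0.031,1],[0.013,-0.034,0.007,0,0,-0.031,1],[0.014,-0.033,0.007,0,0,-0.031,1],[0.015,-0.033,0.007,0,0,-0.031,1],[0.016,-0.033,0.007,0,0,-0.031,1],[0.015,-0.03,0.007,0,0,-0.031,1],[0,0,0,0,0,0,1]]]'; python3 plan.py 376 296 75 10 0 40; python3 - <<'E'
from h import *
p,d=manip.camera("scene");t,_=manip.camera("top")
r=45;L=[]
for n,i in(("scene",p),("top",t)):
    u,v=proj(n,[376,296,45]).astype(int);L.append(cv2.resize(i[v-r:v+r,u-r:u+r],(400,400),interpolation=cv2.INTER_CUBIC)[:,:,::-1])
cv2.imwrite("pics/r1.png",cv2.hconcat(L))
E
```

```text
time_s: 29.0
position: [372.8, 288.2, 110.0]
orientation: [0.0, 0.64, 0.769, -0.008]
wrist_force: [-0.0, -0.3, -0.3]
finger_gap: 85.4
now [372.8 288.2 110. ] t 29.0 gap 85.4 F [-0.  -0.3 -0.3] j [-1.21  0.11  0.49  2.01 -0.06  1.05 -0.52] rows 1
[0.0075, 0.005, 0.0349] [-0.012, 0.011, 0.008]
```

View pics/r1.png

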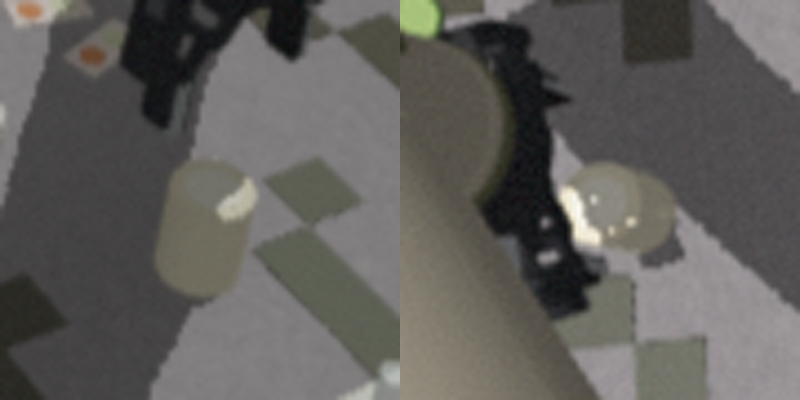

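```bash
python3 -m crank '[[[0.008,0.005,0.01,-0.01,0.008,0.006,1],[0,0,0.01,0,0,0,1],[0,0,0,0,0,0,1]]]'; python3 plan.py 376 296 50 10 0 40
```

```text
time_s: 29.4
position: [382.9, 294.0, 90.1]
orientation: [0.002, 0.645, 0.764, -0.0]
wrist_force: [0.2, -0.5, -0.9]
finger_gap: 85.3
now [382.9 294.   90.1] t 29.4 gap 85.3 F [ 0.2 -0.5 -0.9] j [-1.2   0.16  0.49  2.01 -0.08  0.99 -0.51] rows 2
[0.002, -0.003, 0.02] [0.001, 0.002, -0.003]
[0.002, -0.003, 0.02] [0.001, 0.002, -0.003]
```

```bash
python3 -m crank '[[[0.003,-0.007,0.01,0.001,0.002,-0.003,1],[0,0,0,0,0,0,1],[0,0,0.03,0,0,0,1],[0,0,0.03,0,0,0,1],[0,0,0,0,0,0,1]]]'; python3 plan.py 376 296 16 10 0 40
```

```text
time_s: 29.9
position: [376.7, 294.9, 18.6]
orientation: [0.001, 0.645, 0.764, 0.0]
wrist_force: [-0.1, -0.1, -0.4]
finger_gap: 85.2
now [376.7 294.9  18.6] t 29.9 gap 85.2 F [-0.1 -0.1 -0.4] j [-1.18  0.27  0.46  2.08 -0.16  0.83 -0.45] rows 1
[0.0012, -0.0005, 0.0026] [0.002, 0.001, -0.006]
```

```bash
python3 -m crank '[[[0.001,0,0.001,0,0,0,-1],[0,0,0,0,0,0,-1],[0,0,0,0,0,0,-1],[0,0,0,0,0,0,-1],[0,0,0,0,0,0,-1]]]' 35; python3 plan.py 376 296 16 10 0 40; python3 -m crank '[[[0,0,-0.01,0,0,0,-1],[0,0,-0.03,0,0,0,-1],[0,0,-0.04,0,0,0,-1],[0,0,-0.05,0,0,0,-1]]]'; python3 plan.py 540 130 160 10 0 42;  python3 - <<'E'
from h import *
p,d=manip.camera("scene");t,_=manip.camera("top")
r=45;L=[]
for n,i in(("scene",p),("top",t)):
    u,v=proj(n,[376,296,105]).astype(int);L.append(cv2.resize(i[v-r:v+r,u-r:u+r],(400,400),interpolation=cv2.INTER_CUBIC)[:,:,::-1])
cv2.imwrite("pics/r2.png",cv2.hconcat(L))
E
```

```text
time_s: 30.4
position: [378.3, 297.4, 22.0]
orientation: [0.001, 0.645, 0.764, 0.003]
wrist_force: [0.9, 0.6, -0.7]
finger_gap: 44.7
now [378.3 297.4  22. ] t 30.4 gap 44.7 F [ 0.9  0.6 -0.7] j [-1.18  0.27  0.47  2.07 -0.16  0.83 -0.46] rows 1
[-0.001, -0.0025, 0.006] [0.006, -0.002, -0.007]
time_s: 30.8
position: [375.0, 293.8, 152.2]
orientation: [0.002, 0.646, 0.764, -0.003]
wrist_force: [1.8, 2.2, -1.6]
finger_gap: 44.7
now [375.  293.8 152.2] t 30.8 gap 44.7 F [ 1.8  2.2 -1.6] j [-1.24  0.06  0.5   1.96 -0.03  1.13 -0.57] rows 6
[-0.032, 0.023, -0.001] [-0.0, 0.001, -0.001]
[-0.032, 0.023, -0.001] [-0.0, 0.001, -0.001]
[-0.032, 0.022, -0.001] [-0.0, 0.001, -0.001]
[-0.032, 0.022, -0.001] [-0.0, 0.001, -0.001]
[-0.032, 0.022, -0.001] [-0.0, 0.001, -0.001]
[-0.032, 0.022, -0.001] [-0.0, 0.001, -0.001]
```

View pics/r2.png

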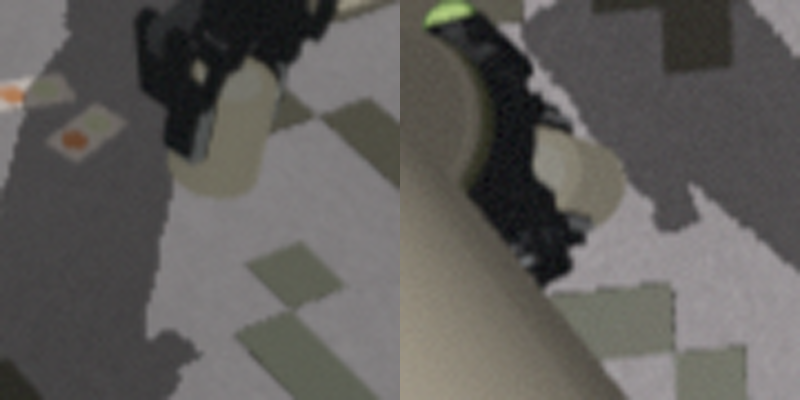

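```bash
python3 -m crank '[[[-0.032,0.023,0,0,0,0,-1],[-0.032,0.023,0,0,0,0,-1],[-0.032,0.022,0,0,0,0,-1],[-0.032,0.022,0,0,0,0,-1],[-0.032,0.022,0,0,0,0,-1],[-0.032,0.022,0,0,0,0,-1]]]';  python3 plan.py 593 -110 140 11.3 0 42
```

```text
time_s: 31.5
position: [545.9, 130.8, 164.4]
orientation: [0.0, 0.641, 0.767, 0.008]
wrist_force: [0.7, 1.2, -0.4]
finger_gap: 44.7
now [545.9 130.8 164.4] t 31.5 gap 44.7 F [ 0.7  1.2 -0.4] j [-0.9   0.26  0.69  1.76 -0.19  1.16  0.02] rows 6
[-0.041, 0.001, 0.004] [0.002, -0.002, -0.003]
[-0.041, 0.0, 0.004] [0.002, -0.002, -0.003]
[-0.041, 0.0, 0.004] [0.002, -0.002, -0.003]
[-0.041, 0.0, 0.004] [0.002, -0.002, -0.003]
[-0.041, 0.0, 0.004] [0.002, -0.002, -0.003]
[-0.041, -0.0, 0.004] [0.002, -0.002, -0.003]
```

```bash
python3 -m crank '[[[-0.041,0,0.004,0.002,-0.002,-0.003,-1],[-0.041,0,0.004,0.002,-0.002,-0.003,-1],[-0.041,0,0.004,0.002,-0.002,-0.003,-1],[-0.041,0,0.004,0.002,-0.002,-0.003,-1],[-0.041,0,0.004,0.002,-0.002,-0.003,-1],[-0.035,0,0.004,0.002,-0.002,-0.003,-1],[0,0,0,0,0,0,-1]]]';  python3 plan.py 593 -110 80 11.3 0 42; python3 - <<'E'
from h import *
p,d=manip.camera("scene");t,_=manip.camera("top")
r=50;L=[]
for n,i in(("scene",p),("top",t)):
    u,v=proj(n,[593,-110,45]).astype(int);L.append(cv2.resize(i[v-r:v+r,u-r:u+r],(400,400),interpolation=cv2.INTER_CUBIC)[:,:,::-1])
cv2.imwrite("pics/r3.png",cv2.hconcat(L))
E
```

```text
time_s: 32.2
position: [593.1, -119.9, 142.7]
orientation: [0.003, 0.636, 0.772, -0.0]
wrist_force: [-0.3, -0.4, -0.4]
finger_gap: 44.6
now [ 593.1 -119.9  142.7] t 32.2 gap 44.6 F [-0.3 -0.4 -0.4] j [-0.47  0.42  0.76  1.67 -0.31  1.17  0.55] rows 2
[0.005, 0.001, 0.031] [0.002, 0.003, -0.002]
[0.005, 0.001, 0.031] [0.002, 0.003, -0.002]
```

View pics/r3.png

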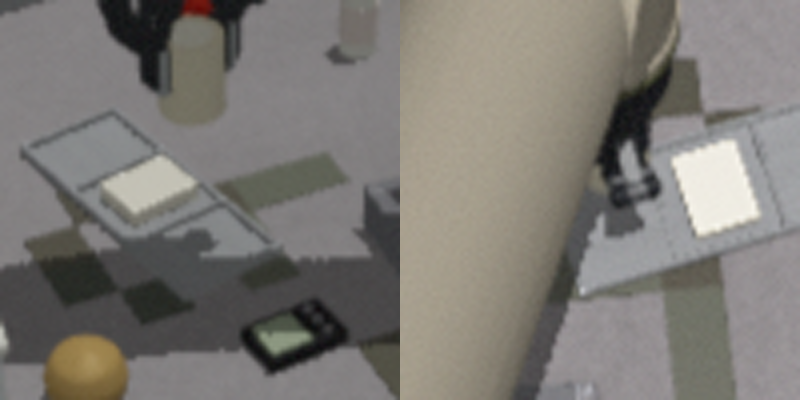

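```bash
python3 -m crank '[[[0.01,0,0.01,0.002,0.003,0,-1],[0,0,0.03,0,0,0,-1],[0,0,0.03,0,0,0,-1],[0,0,0.01,0,0,0,-1],[0,0,0,0,0,0,-1]]]';  python3 plan.py 593 -110 40 11.3 0 42
```

```text
time_s: 32.8
position: [592.3, -93.4, 59.9]
orientation: [-0.001, 0.63, 0.777, 0.003]
wrist_force: [-0.1, -0.5, -0.4]
finger_gap: 44.8
now [592.3 -93.4  59.9] t 32.8 gap 44.8 F [-0.1 -0.5 -0.4] j [-0.46  0.51  0.7   1.75 -0.38  1.02  0.58] rows 1
[-0.0165, -0.0029, 0.0198] [0.004, -0.005, 0.011]
```

```bash
python3 -m crank '[[[-0.016,-0.003,0.008,0.004,-0.005,0.011,-1],[0,0,0,0,0,0,-1],[0,0,0.004,0,0,0,-1],[0,0,0,0,0,0,-1]]]';  python3 plan.py 593 -110 28 11.3 0 42; python3 - <<'E'
from h import *
p,d=manip.camera("scene");t,_=manip.camera("top")
r=50;L=[]
for n,i in(("scene",p),("top",t)):
    u,v=proj(n,[593,-110,35]).astype(int);L.append(cv2.resize(i[v-r:v+r,u-r:u+r],(400,400),interpolation=cv2.INTER_CUBIC)[:,:,::-1])
cv2.imwrite("pics/r4.png",cv2.hconcat(L))
E
```

```text
time_s: 33.2
position: [594.4, -109.2, 50.1]
orientation: [0.001, 0.634, 0.774, 0.001]
wrist_force: [-0.3, -0.2, -0.7]
finger_gap: 44.5
now [ 594.4 -109.2   50.1] t 33.2 gap 44.5 F [-0.3 -0.2 -0.7] j [-0.44  0.53  0.7   1.74 -0.4   1.01  0.6 ] rows 1
[-0.0005, -0.0016, 0.0221] [0.003, 0.0, 0.001]
```

View pics/r4.png

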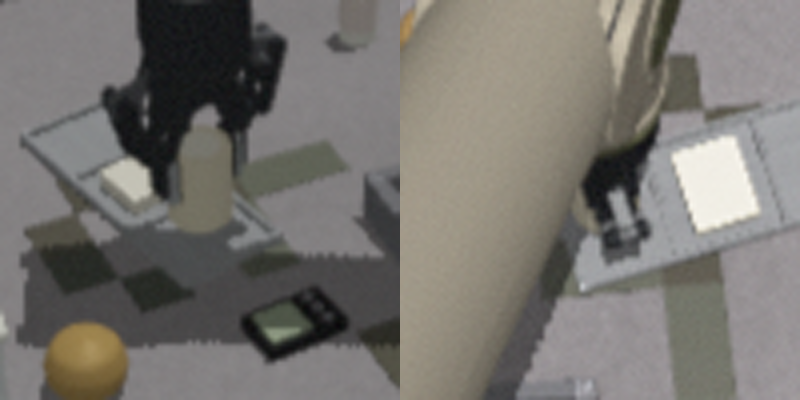

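```bash
python3 -m crank '[[[0,-0.001,0.01,0.003,0,0,-1],[0,0,0.006,0,0,0,-1],[0,0,0,0,0,0,-1],[0,0,0.003,0,0,0,-1],[0,0,0,0,0,0,-1]]]';  python3 plan.py 593 -110 26 11.3 0 42; python3 -m crank '[[[0,0,0.002,0,0,0,-1],[0,0,0,0,0,0,-1]]]'; python3 -m crank '[[[0,0,0.002,0,0,0,-1],[0,0,0,0,0,0,-1]]]';python3 -m crank '[[[0,0,0.001,0,0,0,-1],[0,0,0,0,0,0,-1]]]'
```

```text
time_s: 33.8
position: [593.9, -108.7, 29.9]
orientation: [0.0, 0.633, 0.774, 0.0]
wrist_force: [-1.0, 0.0, -1.1]
finger_gap: 44.9
now [ 593.9 -108.7   29.9] t 33.8 gap 44.9 F [-1.   0.  -1.1] j [-0.42  0.56  0.68  1.75 -0.41  0.98  0.62] rows 1
[-0.0011, -0.0011, 0.0039] [0.001, -0.0, 0.002]
time_s: 34.0
position: [594.0, -108.8, 27.8]
orientation: [0.0, 0.633, 0.774, 0.0]
wrist_force: [0.5, -0.0, -0.3]
finger_gap: 44.6
time_s: 34.2
position: [594.1, -108.8, 25.9]
orientation: [0.0, 0.633, 0.774, 0.001]
wrist_force: [0.2, -0.2, -1.9]
finger_gap: 45.1
time_s: 34.4
position: [594.2, -108.8, 24.9]
orientation: [0.0, 0.633, 0.774, 0.001]
wrist_force: [-0.3, -0.1, -0.8]
finger_gap: 44.9
```

```bash
python3 -m crank '[[[0,0,0.001,0,0,0,-1],[0,0,0,0,0,0,-1]]]';python3 -m crank '[[[0,0,0.001,0,0,0,-1],[0,0,0,0,0,0,-1]]]'; python3 plan.py 593 -110 26 11.3
```

```text
time_s: 34.6
position: [594.5, -108.9, 24.6]
orientation: [0.001, 0.633, 0.774, 0.001]
wrist_force: [-1.0, 0.1, -1.2]
finger_gap: 44.4
time_s: 34.8
position: [594.7, -109.0, 24.6]
orientation: [0.001, 0.633, 0.774, 0.001]
wrist_force: [0.4, -0.2, -0.8]
finger_gap: 44.8
now [ 594.7 -109.    24.6] t 34.8 gap 44.8 F [ 0.4 -0.2 -0.8] j [-0.42  0.57  0.67  1.75 -0.42  0.97  0.62] rows 1
[-0.0007, -0.0019, -0.0014] [0.003, -0.001, 0.001]
```

Stopped at the floor (24.6). I'll release, lift away, and open for the tall dropper.

```bash
python3 -m crank '[[[0,0,0,0,0,0,0.2],[0,0,0,0,0,0,0.3],[0,0,0,0,0,0,0.45],[0,0,0,0,0,0,0.45],[0,0,-0.01,0,0,0,0.45],[0,0,-0.03,0,0,0,0.45],[0,0,-0.04,0,0,0,0.45],[0,0,-0.04,0,0,0,0.45]]]'; python3 -m crank '[[[0,0,-0.03,0,0,0,0.5],[0,0,0,0,0,0,1]]]'; python3 - <<'E'
from h import *
p,d=manip.camera("scene");t,_=manip.camera("top")
r=50;L=[]
for n,i in(("scene",p),("top",t)):
    u,v=proj(n,[593,-140,35]).astype(int);L.append(cv2.resize(i[v-r:v+r,u-r:u+r],(400,400),interpolation=cv2.INTER_CUBIC)[:,:,::-1])
cv2.imwrite("pics/r5.png",cv2.hconcat(L))
E
python3 plan.py 420 -280 170 0 0 42
```

```text
time_s: 35.6
position: [591.1, -108.7, 144.3]
orientation: [-0.003, 0.634, 0.774, -0.002]
wrist_force: [0.9, -0.3, 0.6]
finger_gap: 62.0
time_s: 35.8
position: [593.5, -109.9, 182.4]
orientation: [0.001, 0.634, 0.773, 0.001]
wrist_force: [0.5, -0.3, -0.4]
finger_gap: 76.4
now [ 592.  -109.3  178.7] t 35.9 gap 85.5 F [-0.4 -0.5 -0.6] j [-0.5   0.39  0.77  1.63 -0.28  1.25  0.53] rows 6
[-0.022, -0.034, 0.002] [-0.001, -0.0, 0.033]
[-0.023, -0.033, 0.002] [-0.001, -0.0, 0.033]
[-0.024, -0.032, 0.001] [-0.001, -0.0, 0.033]
[-0.025, -0.031, 0.001] [-0.001, -0.0, 0.033]
[-0.027, -0.03, 0.001] [-0.001, -0.0, 0.033]
[-0.027, -0.03, 0.001] [-0.001, -0.0, 0.033]
```

View pics/r5.png

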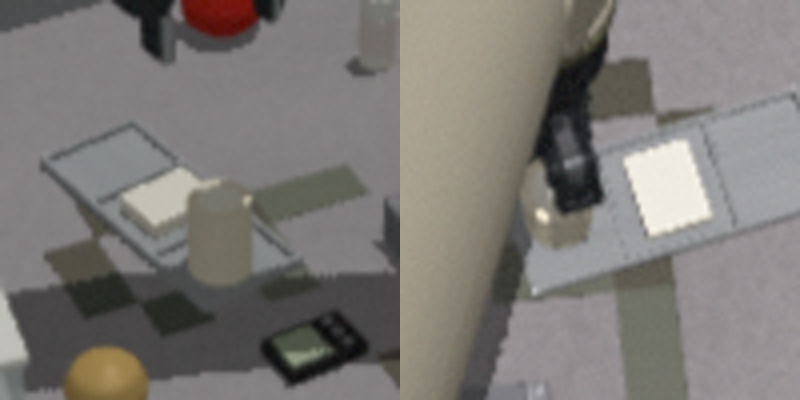

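```bash
python3 -m crank '[[[-0.022,-0.034,0.002,0,0,0.033,1],[-0.023,-0.033,0.002,0,0,0.033,1],[-0.024,-0.032,0.001,0,0,0.033,1],[-0.025,-0.031,0.001,0,0,0.033,1],[-0.027,-0.03,0.001,0,0,0.033,1],[-0.027,-0.03,0.001,0,0,0.033,1],[0,0,0,0,0,0,1]]]'; python3 plan.py 377 -291 140 0 0 40
```

```text
time_s: 36.6
position: [409.5, -280.4, 163.3]
orientation: [-0.006, 0.709, 0.706, -0.004]
wrist_force: [0.4, 0.8, -0.8]
finger_gap: 85.4
now [ 409.5 -280.4  163.3] t 36.6 gap 85.4 F [ 0.4  0.8 -0.8] j [-0.38  0.14  0.96  1.91 -0.12  1.17  0.62] rows 2
[-0.005, -0.016, 0.012] [-0.008, -0.001, -0.002]
[-0.005, -0.016, 0.012] [-0.008, -0.001, -0.002]
```

```bash
python3 -m crank '[[[-0.005,-0.016,0.012,-0.006,0,0,1],[-0.004,-0.015,0.012,0,0,0,1],[0,0,0,0,0,0,1],[0,0,0,0,0,0,1]]]'; python3 plan.py 377 -291 105 0 0 40; python3 - <<'E'
from h import *
p,d=manip.camera("scene");t,_=manip.camera("top")
r=40;L=[]
for n,i in(("scene",p),("top",t)):
    u,v=proj(n,[377,-291,60]).astype(int);L.append(cv2.resize(i[v-r:v+r,u-r:u+r],(400,400),interpolation=cv2.INTER_CUBIC)[:,:,::-1])
cv2.imwrite("pics/d1.png",cv2.hconcat(L))
E
```

```text
time_s: 37.0
position: [375.7, -288.0, 136.5]
orientation: [-0.006, 0.709, 0.705, -0.003]
wrist_force: [0.6, -0.7, 0.1]
finger_gap: 85.1
now [ 375.7 -288.   136.5] t 37.0 gap 85.1 F [ 0.6 -0.7  0.1] j [-0.36  0.1   0.98  2.   -0.09  1.1   0.65] rows 1
[-0.0031, 0.0018, 0.0315] [-0.013, -0.005, -0.005]
```

View pics/d1.png

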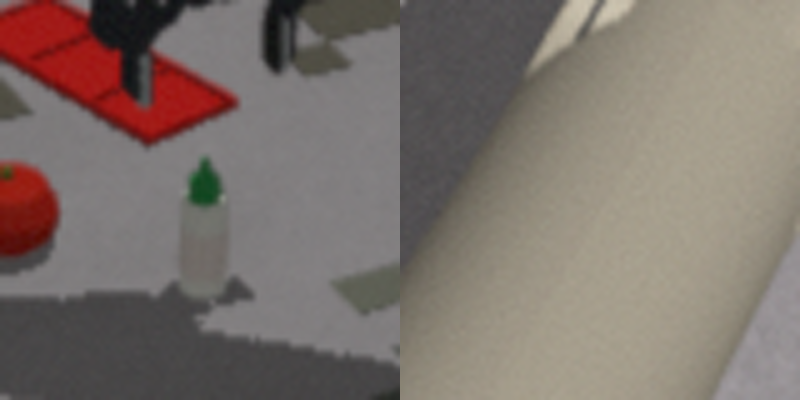

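Centred between the fingers: finger mid-column is about 208 and the bottle is at 205. I'll descend to a TCP z of about 32.

```bash
python3 -m crank '[[[-0.003,0.002,0.01,-0.012,-0.005,-0.005,1],[0,0,0.02,0,0,0,1],[0,0,0,0,0,0,1]]]'; python3 plan.py 377 -291 70 0 0 40
```

```text
time_s: 37.4
position: [381.4, -290.4, 107.4]
orientation: [0.001, 0.706, 0.709, -0.0]
wrist_force: [-0.3, -0.0, 0.1]
finger_gap: 85.1
now [ 381.4 -290.4  107.4] t 37.4 gap 85.1 F [-0.3 -0.   0.1] j [-0.33  0.17  0.97  2.02 -0.16  1.02  0.72] rows 1
[-0.0005, -0.0045, 0.0374] [0.002, 0.002, 0.004]
```

```bash
python3 -m crank '[[[0,-0.005,0.01,0.002,0.002,0.004,1],[0,0,0.025,0,0,0,1],[0,0,0.02,0,0,0,1],[0,0,0.012,0,0,0,1],[0,0,0,0,0,0,1]]]'; python3 plan.py 377 -291 35 0 0 40
```

```text
time_s: 37.9
position: [378.8, -290.8, 40.0]
orientation: [0.001, 0.706, 0.708, -0.0]
wrist_force: [-0.1, -0.1, 0.3]
finger_gap: 85.2
now [ 378.8 -290.8   40. ] t 37.9 gap 85.2 F [-0.1 -0.1  0.3] j [-0.24  0.31  0.9   2.08 -0.31  0.89  0.84] rows 1
[-0.0002, -0.0018, 0.005] [0.002, 0.002, 0.002]
```

```bash
python3 -m crank '[[[0,-0.002,0.008,0.002,0,0,1],[0,0,0,0,0,0,1]]]'; python3 -m crank '[[[0,0,0,0,0,0,-1],[0,0,0,0,0,0,-1],[0,0,0,0,0,0,-1],[0,0,0,0,0,0,-1],[0,0,0,0,0,0,-1],[0,0,0,0,0,0,-1]]]' 30; python3 plan.py 377 -291 35 0 0 40
```

```text
time_s: 38.1
position: [377.2, -291.2, 32.5]
orientation: [0.001, 0.706, 0.708, -0.001]
wrist_force: [-0.8, 0.8, -0.5]
finger_gap: 85.3
time_s: 38.7
position: [378.6, -291.7, 34.5]
orientation: [0.002, 0.706, 0.708, 0.0]
wrist_force: [0.3, -1.1, -1.1]
finger_gap: 29.1
now [ 378.6 -291.7   34.5] t 38.7 gap 29.1 F [ 0.3 -1.1 -1.1] j [-0.23  0.32  0.9   2.09 -0.32  0.87  0.85] rows 1
[0.0007, -0.0016, -0.0005] [0.004, 0.003, 0.002]
```

```bash
python3 -m crank '[[[0,0,-0.01,0,0,0,-1],[0,0,-0.03,0,0,0,-1],[0,0,-0.04,0,0,0,-1],[0,0,-0.04,0,0,0,-1],[0,0,0,0,0,0,-1]]]'; python3 plan.py 620.5 -249 150 11.3 0 38
```

```text
time_s: 39.2
position: [376.4, -292.4, 159.9]
orientation: [0.001, 0.707, 0.707, -0.001]
wrist_force: [0.2, 0.4, -0.1]
finger_gap: 29.5
now [ 376.4 -292.4  159.9] t 39.2 gap 29.5 F [ 0.2  0.4 -0.1] j [-0.41  0.05  1.02  1.98 -0.04  1.14  0.62] rows 7
[0.006, 0.035, 0.001] [-0.0, 0.001, -0.028]
[0.005, 0.035, 0.001] [-0.0, 0.001, -0.028]
[0.004, 0.035, 0.001] [-0.0, 0.001, -0.028]
[0.003, 0.035, 0.001] [-0.0, 0.001, -0.028]
[0.002, 0.035, 0.001] [-0.0, 0.001, -0.028]
[0.001, 0.035, 0.001] [-0.0, 0.001, -0.028]
[0.0, 0.035, 0.001] [-0.0, 0.001, -0.028]
```

```bash
python3 -m crank '[[[0.006,0.035,0.001,0,0,-0.028,-1],[0.005,0.035,0.001,0,0,-0.028,-1],[0.004,0.035,0.001,0,0,-0.028,-1],[0.003,0.035,0.001,0,0,-0.028,-1],[0.002,0.035,0.001,0,0,-0.028,-1],[0.001,0.033,0.001,0,0,-0.028,-1],[0,0.028,0.001,0,0,-0.028,-1],[0,0,0,0,0,0,-1]]]'; python3 -m crank '[[[0,0,0,0,0,0,-1]]]'; python3 plan.py 620.5 -249 100 11.3 0 38
```

```text
time_s: 40.0
position: [619.0, -249.1, 154.3]
orientation: [0.001, 0.632, 0.775, 0.002]
wrist_force: [-0.6, 0.5, -0.7]
finger_gap: 29.2
time_s: 40.1
position: [618.7, -249.4, 153.8]
orientation: [0.001, 0.632, 0.775, 0.001]
wrist_force: [0.3, -0.0, 0.6]
finger_gap: 29.3
now [ 618.7 -249.4  153.8] t 40.1 gap 29.3 F [ 0.3 -0.   0.6] j [-0.24  0.58  0.81  1.47 -0.43  1.27  0.82] rows 2
[0.0, 0.001, 0.027] [0.001, -0.0, 0.003]
[0.0, 0.001, 0.027] [0.001, -0.0, 0.003]
```

```bash
python3 -m crank '[[[0,0.001,0.02,0,0,0.003,-1],[0,0.001,0.03,0,0,0.003,-1],[0,0,0.025,0,0,0,-1],[0,0,0.015,0,0,0,-1],[0,0,0,0,0,0,-1],[0,0,0,0,0,0,-1]]]'; python3 plan.py 620.5 -249 45 11.3 0 38; python3 - <<'E'
from h import *
p,d=manip.camera("scene");t,_=manip.camera("top")
r=50;L=[]
for n,i in(("scene",p),("top",t)):
    u,v=proj(n,[620,-249,35]).astype(int);L.append(cv2.resize(i[v-r:v+r,u-r:u+r],(400,400),interpolation=cv2.INTER_CUBIC)[:,:,::-1])
cv2.imwrite("pics/d2.png",cv2.hconcat(L))
E
```

```text
time_s: 40.7
position: [617.8, -251.5, 63.8]
orientation: [0.001, 0.637, 0.771, 0.001]
wrist_force: [-0.5, -0.2, -0.3]
finger_gap: 29.2
now [ 617.8 -251.5   63.8] t 40.7 gap 29.2 F [-0.5 -0.2 -0.3] j [-0.22  0.67  0.76  1.55 -0.5   1.12  0.85] rows 1
[0.0019, 0.0031, 0.0188] [0.003, 0.001, -0.006]
```

View pics/d2.png

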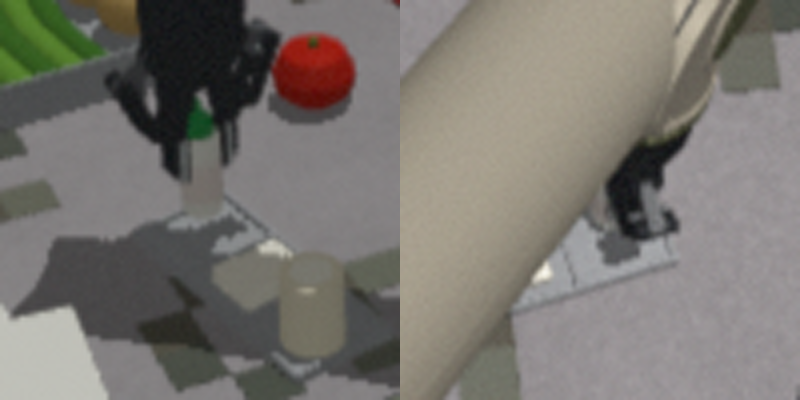

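Upright over the end bay. Lowering.

```bash
python3 -m crank '[[[0.002,0.003,0.01,0.003,0,-0.006,-1],[0,0,0.008,0,0,0,-1],[0,0,0,0,0,0,-1],[0,0,0.002,0,0,0,-1],[0,0,0,0,0,0,-1]]]'; python3 -m crank '[[[0,0,0.002,0,0,0,-1],[0,0,0,0,0,0,-1]]]'; python3 -m crank '[[[0,0,0.002,0,0,0,-1],[0,0,0,0,0,0,-1]]]';python3 plan.py 620.5 -249 38 11.3 0 38
```

```text
time_s: 41.3
position: [622.5, -248.8, 44.7]
orientation: [0.002, 0.634, 0.774, 0.001]
wrist_force: [0.2, -0.4, -0.9]
finger_gap: 29.0
time_s: 41.5
position: [622.6, -249.0, 42.8]
orientation: [0.002, 0.634, 0.774, 0.001]
wrist_force: [-0.1, 0.1, 0.0]
finger_gap: 28.9
time_s: 41.7
position: [622.6, -249.1, 40.8]
orientation: [0.002, 0.634, 0.774, 0.001]
wrist_force: [0.2, 0.0, -0.0]
finger_gap: 28.9
now [ 622.6 -249.1   40.8] t 41.7 gap 28.9 F [ 0.2  0.  -0. ] j [-0.21  0.7   0.74  1.56 -0.52  1.08  0.86] rows 1
[0.0005, -0.0021, 0.0028] [0.005, 0.003, 0.001]
```

```bash
python3 -m crank '[[[0,-0.001,0.001,0,0,0,-1],[0,0,0,0,0,0,-1]]]'; python3 -m crank '[[[0,0,0.001,0,0,0,-1],[0,0,0,0,0,0,-1]]]';python3 -m crank '[[[0,0,0.001,0,0,0,-1],[0,0,0,0,0,0,-1]]]';python3 -m crank '[[[0,0,0.001,0,0,0,-1],[0,0,0,0,0,0,-1]]]'; python3 plan.py 620.5 -249 38 11.3 0 38
```

```text
time_s: 41.9
position: [621.6, -249.4, 39.8]
orientation: [0.003, 0.634, 0.774, 0.001]
wrist_force: [0.1, -0.6, -0.2]
finger_gap: 29.2
time_s: 42.1
position: [621.6, -249.4, 38.8]
orientation: [0.003, 0.634, 0.774, 0.001]
wrist_force: [0.4, 1.0, -0.1]
finger_gap: 29.1
time_s: 42.3
position: [621.9, -249.7, 38.7]
orientation: [0.003, 0.634, 0.773, 0.001]
wrist_force: [0.1, -0.2, -0.2]
finger_gap: 29.5
time_s: 42.5
position: [622.2, -249.9, 38.6]
orientation: [0.003, 0.634, 0.773, 0.001]
wrist_force: [-0.5, 0.4, 0.1]
finger_gap: 28.8
now [ 622.2 -249.9   38.6] t 42.5 gap 28.8 F [-0.5  0.4  0.1] j [-0.2   0.7   0.74  1.56 -0.52  1.08  0.86] rows 1
[0.0012, -0.0015, 0.0006] [0.006, 0.003, 0.001]
```

On the floor at 38.6, as predicted. Release and retreat.

```bash
python3 -m crank '[[[0,0,0,0,0,0,0],[0,0,0,0,0,0,0.1],[0,0,0,0,0,0,0.2],[0,0,0,0,0,0,0.2],[0,0,0,0,0,0,0.2],[0,0,-0.01,0,0,0,0.2],[0,0,-0.03,0,0,0,0.2],[0,0,-0.04,0,0,0,0.2]]]'; python3 -m crank '[[[0,0,-0.04,0,0,0,0.2],[0,0,-0.04,0,0,0,0.2],[0,0,0,0,0,0,0.2]]]'; python3 plan.py 450 -480 230 0 0 42
```

```text
time_s: 43.3
position: [618.7, -248.1, 115.5]
orientation: [-0.001, 0.634, 0.773, -0.001]
wrist_force: [0.9, -0.5, 0.3]
finger_gap: 51.3
time_s: 43.6
position: [620.0, -249.8, 206.4]
orientation: [0.003, 0.634, 0.773, 0.0]
wrist_force: [0.2, -1.2, 0.7]
finger_gap: 51.1
now [ 620.  -249.8  206.4] t 43.6 gap 51.1 F [ 0.2 -1.2  0.7] j [-0.26  0.55  0.84  1.41 -0.41  1.36  0.79] rows 7
[-0.028, -0.03, -0.003] [0.001, 0.0, 0.028]
[-0.028, -0.029, -0.003] [0.001, 0.0, 0.028]
[-0.029, -0.029, -0.003] [0.001, 0.0, 0.028]
[-0.03, -0.028, -0.003] [0.001, 0.0, 0.028]
[-0.031, -0.027, -0.003] [0.001, 0.0, 0.028]
[-0.031, -0.026, -0.003] [0.001, 0.0, 0.028]
[-0.032, -0.025, -0.003] [0.001, 0.0, 0.028]
```

```bash
python3 -m crank '[[[-0.028,-0.03,-0.003,0,0,0.028,0.2],[-0.028,-0.029,-0.003,0,0,0.028,0.2],[-0.029,-0.029,-0.003,0,0,0.028,0.2],[-0.03,-0.028,-0.003,0,0,0.028,0.2],[-0.031,-0.027,-0.003,0,0,0.028,0.2],[-0.031,-0.026,-0.003,0,0,0.028,0.2],[-0.032,-0.025,-0.003,0,0,0.028,0.2],[0,0,0,0,0,0,0.2]]]'; python3 - <<'E'
from h import *
from scipy.optimize import least_squares
yaw3,yaw2=np.radians(11.3),np.radians(-2.4)
tr={"3":(np.array([606.7,-179.3]),yaw3),"2":(np.array([623,174.]),yaw2)}
ob={"radish":(594,-109,46,62,"3"),"dropper_tall":(621,-249,30,71,"3"),"cucumber":(626,207,36,82,"2"),"jar":(624,142,48,46,"2"),"dropper_short":(437,170,30,32,None)}
for n in("top","scene"):
    p,d=manip.camera(n);cv2.imwrite(f"pics/fin_{n}.png",p[:,:,::-1]);W=cloud(n,d)
    for k,(x,y,D,h,t) in ob.items():
        m=(np.hypot(W[...,0]-x,W[...,1]-y)<D/2+12)&(W[...,2]>20)&(W[...,2]<110)&(d>0)
        P=W[m];top=P[(abs(P[:,2]-h)<6)]
        c=np.array(cv2.minEnclosingCircle(top[:,:2].astype(np.float32))[0]) if len(top) else None
        l=None
        if t and c is not None:
            o,a=tr[t];l=np.array([[np.cos(a),np.sin(a)],[-np.sin(a),np.cos(a)]])@(c-o)
        print(n,k,len(P),"zmax",P[:,2].max().round(),"c",c,"local",l)
E
```

```text
time_s: 44.4
position: [444.9, -486.5, 232.7]
orientation: [0.006, 0.708, 0.706, 0.002]
wrist_force: [-0.4, -0.5, 0.4]
finger_gap: 51.6
top radish 319 zmax 68.0 c [ 597.54284668 -111.72694397] local [ 4.26104101 68.05743815]
top dropper_tall 184 zmax 102.0 c [ 625.02453613 -251.54882812] local [  3.81242945 -74.43888212]
top cucumber 293 zmax 89.0 c [628.14099121 204.95826721] local [ 3.84008401 31.14639392]
top jar 316 zmax 53.0 c [621.14141846 140.74278259] local [ -0.46428353 -33.30587449]
top dropper_short 120 zmax 64.0 c [436.96633911 167.10998535] local None
scene radish 317 zmax 66.0 c [ 596.63671875 -103.86016083] local [ 4.9139445  75.94927329]
scene dropper_tall 225 zmax 98.0 c [ 626.23168945 -246.14077759] local [  6.05586834 -69.37220553]
scene cucumber 444 zmax 87.0 c [628.45025635 210.21443176] local [ 3.92897254 36.4108986 ]
scene jar 291 zmax 51.0 c [622.12255859 143.85891724] local [  0.3855058  -30.15138735]
scene dropper_short 151 zmax 61.0 c [437.64416504 173.96331787] local None
```

View pics/fin_top.png

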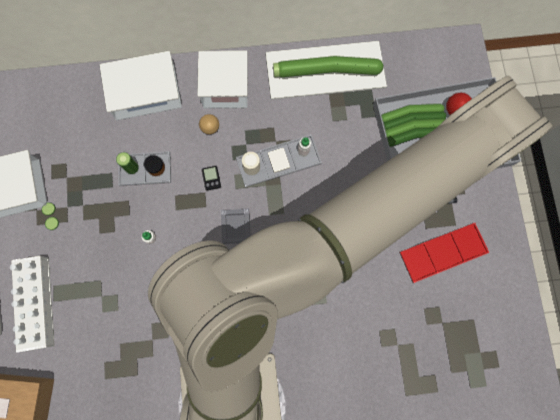

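View pics/fin_scene.png

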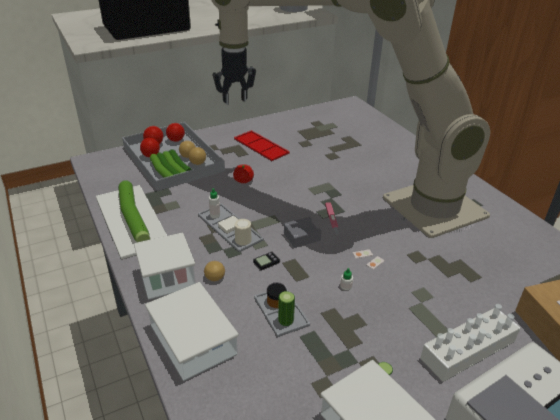

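All five items are in place and the short dropper hasn't moved (same centres as at the start in both cameras). The robot is clear of everything, so I'm handing in.

```bash
python3 - <<'E'
from h import *
o=manip.get_obs();print(o["time_s"],o["qd"].round(3))
p,d=manip.camera("top");m=(p.min(2)>190).astype(np.uint8);_,lab=cv2.connectedComponents(m,connectivity=4)
v,u=158,278;vs,us=np.nonzero(lab==lab[v,u]);X=toplane("top",np.c_[us,vs],18)[:,:2].astype(np.float32)
W=cloud("top",d)[lab==lab[v,u]];print(len(X),cv2.minAreaRect(X),"tile face z",np.median(W[:,2]),W[:,2].std())
print(manip.finish_job())
E
```

```text
44.5 [-0.042  0.005 -0.036 -0.    -0.009 -0.001 -0.004]
335 ((604.54296875, -182.7945556640625), (56.923526763916016, 42.81163024902344), 11.240931510925293) tile face z 19.0255732412845 2.4871574672863836
the job is handed in; nothing more can be done
None
```

The job is handed in at about 44.5 s of the 144 s allowed, with both kits made up; no verdict was reported.

**What I did**
- I pressed the tile's cut-down end to tip it, gripped it by its raised end and set it down in tray3's middle bay. The tool was pitched 24° so the tile landed almost level.
- I stood the radish and the tall dropper bottle in tray3's end bays, and the jar and the cucumber in tray2.

**Last checks**

| Item | Position in its tray (x, y, mm) | Bay centre y (mm) | Note |
|---|---|---|---|
| Tile | about -1, 0 | 0 | Flat; face at about 19 mm against 18 expected; top camera only |
| Radish | about 5, 72 | 71 | Average of both cameras |
| Tall dropper | about 5, -72 | -71 | Average of both cameras |
| Cucumber | about 4, 34 | 33 | Average of both cameras |
| Jar | about 0, -32 | -33 | Average of both cameras |

- The four standing items look upright in the final pictures; I did not measure their tilt.
- The short dropper is where it started to within about 1 mm.
- The arm was clear of everything, though its joints still read up to 0.04 rad/s just before I handed in.

**What disagreed**
- The two cameras differ by 3–8 mm in y, so I averaged them. For the tile, the top camera's reading and the arm's own estimate differ by about 4 mm in x and 3 mm in y. Both differences are well inside the tolerances.
- My first press, at x ≈ 404 mm, missed the tile edge; pressing at x ≈ 417 mm tipped it.
- The 32° tip was not confirmed directly. A rough plane fit gave 22°, but the height of the raised end matched the 32° pose.

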